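Find the loose-capped reagent bottle and set it aside

TASK

One of the three reagent bottles in the slanted blue rack has a loose screw cap. Find it by test-twisting the caps where they stand, about 30 degrees either way, and leave it turned, its white stripe out of line, as a sign for whoever re-tightens it. Then lift that bottle out by its body, not by its cap, and set it down standing upright in the red tray; leave the two tight bottles in their pockets, and do not disturb the timer, the beaker or the slide box.

Things in the scene. Friction and masses are not known exactly. Their poses are not given: they have to be found in the camera images.
- rack: blue slanted bottle rack, fixed, 251 mm wide, up to 65 mm high, with three square pockets in a row at y = -90, 0, +90 mm on its y axis. Pockets 47 mm wide, 38 mm deep along their axis, walls 4 mm. Their axes lean 25 degrees from vertical towards the rack's own -x side (the robot's side). Origin: on the bench under the middle pocket, z up
- bottle_a: white square reagent bottle (one of three alike) leaning 25 degrees in the rack: body 44 x 44 mm, 80 mm high, 120 to 250 g, with a round green screw cap 34 mm across, 84 to 108 mm above the underside, on a thinner neck. Origin: centre of the underside; z axis up along the bottle, x and y square to its flat sides, y along the row. Just one of the three caps is loose; it cannot be seen which
- bottle_b: white square reagent bottle (one of three alike) leaning 25 degrees in the rack: body 44 x 44 mm, 80 mm high, 120 to 250 g, with a round green screw cap 34 mm across, 84 to 108 mm above the underside, on a thinner neck. Origin: centre of the underside; z axis up along the bottle, x and y square to its flat sides, y along the row. Just one of the three caps is loose; it cannot be seen which
- bottle_c: white square reagent bottle (one of three alike) leaning 25 degrees in the rack: body 44 x 44 mm, 80 mm high, 120 to 250 g, with a round green screw cap 34 mm across, 84 to 108 mm above the underside, on a thinner neck. Origin: centre of the underside; z axis up along the bottle, x and y square to its flat sides, y along the row. Just one of the three caps is loose; it cannot be seen which
- cap_a (a joint): angle of the cap on bottle_a, rad, + = counter-clockwise from above, about 0 at the start, when its white stripe points to the bottle's front (-x). A loose cap turns easily (0.04 N m), up to 1.2 rad either way, and stays where left; a tight one does not turn (3 degrees at most): lightly gripping fingers slip on it. A bottle has some 4 degrees of turning play in its pocket
- cap_b (a joint): angle of the cap on bottle_b, rad, + = counter-clockwise from above, about 0 at the start, when its white stripe points to the bottle's front (-x). A loose cap turns easily (0.04 N m), up to 1.2 rad either way, and stays where left; a tight one does not turn (3 degrees at most): lightly gripping fingers slip on it. A bottle has some 4 degrees of turning play in its pocket
- cap_c (a joint): angle of the cap on bottle_c, rad, + = counter-clockwise from above, about 0 at the start, when its white stripe points to the bottle's front (-x). A loose cap turns easily (0.04 N m), up to 1.2 rad either way, and stays where left; a tight one does not turn (3 degrees at most): lightly gripping fingers slip on it. A bottle has some 4 degrees of turning play in its pocket
- tray: empty red open tray, fixed to the bench, 130 x 130 mm outside, 22 mm high, walls and floor 5 mm thick (the floor's upper side is 5 mm above the origin). Origin: centre of the underside, z up
- timer: bystander: flat dark-blue bench timer, 85 x 60 x 16 mm, loose, lying flat. Origin: centre of the underside
- beaker: bystander: empty glass beaker, 68 mm across, 85 mm high, loose. Origin: centre of the underside
- slide_box: bystander: white and yellow slide box, 80 x 90 x 40 mm, loose. Origin: centre of the underside
Not all that is in view belongs to the job. What is shaped like the bottle_b but yellow is not meant. Leave any orange look-alike of the bottle_c alone.

How it is judged:
On the way, in this order (a step that is already met when the one before it is completed fails the run):
1. the loose cap has been turned out of line by at least 0.2 rad while its bottle stands in its pocket ((((value of joint cap_a above 0.2 rad or value of joint cap_a below -0.2 rad) and distance of bottle_a from where it was at the start of the episode below 0.01 m) or ((value of joint cap_b above 0.2 rad or value of joint cap_b below -0.2 rad) and distance of bottle_b from where it was at the start of the episode below 0.01 m) or ((value of joint cap_c above 0.2 rad or value of joint cap_c below -0.2 rad) and distance of bottle_c from where it was at the start of the episode below 0.01 m))), for 0.1 s.
2. the loose-capped bottle is lifted out of its pocket in the fingers ((((value of joint cap_a above 0.2 rad or value of joint cap_a below -0.2 rad) and distance of bottle_a from where it was at the start of the episode above 0.05 m and contact force between the fingers and bottle_a above 1 N) or ((value of joint cap_b above 0.2 rad or value of joint cap_b below -0.2 rad) and distance of bottle_b from where it was at the start of the episode above 0.05 m and contact force between the fingers and bottle_b above 1 N) or ((value of joint cap_c above 0.2 rad or value of joint cap_c below -0.2 rad) and distance of bottle_c from where it was at the start of the episode above 0.05 m and contact force between the fingers and bottle_c above 1 N))), for 0.1 s.
At the end, for the whole second after the job is handed in: The loose-capped bottle, its cap turned at least 0.2 rad out of line, stands upright (within 0.1 rad) and at rest on the floor of the red tray, inside its rim; the two tight bottles are in their pockets, within 15 mm of where they were (((x of bottle_a in the frame of tray between -0.045 and 0.045 m and y of bottle_a in the frame of tray between -0.045 and 0.045 m and z of bottle_a in the frame of tray below 0.009 m and angle between bottle_a's own z axis and vertical below 0.1 rad and linear speed of bottle_a below 0.02 m/s and (value of joint cap_a above 0.2 rad or value of joint cap_a below -0.2 rad) and distance of each of bottle_b, bottle_c from where it was at the start of the episode below 0.015 m) or (x of bottle_b in the frame of tray between -0.045 and 0.045 m and y of bottle_b in the frame of tray between -0.045 and 0.045 m and z of bottle_b in the frame of tray below 0.009 m and angle between bottle_b's own z axis and vertical below 0.1 rad and linear speed of bottle_b below 0.02 m/s and (value of joint cap_b above 0.2 rad or value of joint cap_b below -0.2 rad) and distance of each of bottle_a, bottle_c from where it was at the start of the episode below 0.015 m) or (x of bottle_c in the frame of tray between -0.045 and 0.045 m and y of bottle_c in the frame of tray between -0.045 and 0.045 m and z of bottle_c in the frame of tray below 0.009 m and angle between bottle_c's own z axis and vertical below 0.1 rad and linear speed of bottle_c below 0.02 m/s and (value of joint cap_c above 0.2 rad or value of joint cap_c below -0.2 rad) and distance of each of bottle_a, bottle_b from where it was at the start of the episode below 0.015 m))); the robot touches nothing.
It fails at once if a bottle whose cap is not turned out of line (a tight or untested one) is taken out of its pocket ((distance of bottle_a from where it was at the start of the episode above 0.035 m and not (value of joint cap_a above 0.2 rad or value of joint cap_a below -0.2 rad)) or (distance of bottle_b from where it was at the start of the episode above 0.035 m and not (value of joint cap_b above 0.2 rad or value of joint cap_b below -0.2 rad)) or (distance of bottle_c from where it was at the start of the episode above 0.035 m and not (value of joint cap_c above 0.2 rad or value of joint cap_c below -0.2 rad))).
It fails at once if a bottle is lifted by its cap (over 3 N on the cap once it is 40 mm out of place) ((distance of bottle_a from where it was at the start of the episode above 0.04 m and contact force between the fingers and cap_a above 3 N) or (distance of bottle_b from where it was at the start of the episode above 0.04 m and contact force between the fingers and cap_b above 3 N) or (distance of bottle_c from where it was at the start of the episode above 0.04 m and contact force between the fingers and cap_c above 3 N)).
It fails at once if a bottle is dropped rather than set down (out of the fingers with its underside over 30 mm above the bench, away from the rack) ((horizontal distance between bottle_a and rack above 0.14 m and height (world z) of bottle_a above 0.03 m and contact force between the fingers and bottle_a below 0.2 N) or (horizontal distance between bottle_b and rack above 0.14 m and height (world z) of bottle_b above 0.03 m and contact force between the fingers and bottle_b below 0.2 N) or (horizontal distance between bottle_c and rack above 0.14 m and height (world z) of bottle_c above 0.03 m and contact force between the fingers and bottle_c below 0.2 N)).
It fails at once if the timer, beaker or slide box is pushed by more than 25 mm (distance of any of timer, beaker, slide_box from where it was at the start of the episode above 0.025 m).
It also fails if it takes over 61 s, if anything falls off the work surface, if the arm or the gripper's body presses on something with over 40 N, if the wrist force passes 120 N, or if a joint passes its speed limit or range.

ROBOT

A 7-joint arm with a two-finger parallel gripper is mounted at the origin on the work surface. World frame = base frame: x ahead of the robot, y to its left, z up, the work surface at z = 0. Lengths are in m, angles in rad, forces in N, time in s.
With the tool pointing down it reaches from about 0.425 to 1.025 m from the base axis. Payload 9.4 kg.
Tool frame: the origin (TCP) lies midway between the tips of the shut fingers; the grasp point (between the pads) lies 19 mm behind it; z points along the fingers, x is the direction in which the jaws open and shut, and the axes are right-handed (so a half turn about z gives the same grasp; the last joint's range is limited). The gripper opens to 93 mm and grips with 3 to 60 N. Pads are 15 mm wide; open, the fingers measure 128 mm over their backs; the gripper's body (75 mm by 188 mm) begins 65 mm behind the grasp point.
Start: joints at [1.249, 0.599, -0.003, 1.599, 0.002, 0.943, -0.08], TCP at [0.176, -0.703, 0.185] pointing down, gripper open.
Joint ranges: [-2.57, 2.57], [-0.35, 1.97], [-1.29, 1.29], [0.11, 2.56], [-1.05, 4.19], [0.11, 1.86], [-2.63, 2.63]. Speed limits (rad/s): [2.22, 2.22, 3.01, 3.01, 3.14, 3.14, 3.14].

INTERFACE

Orientations are given as a rotation vector (axis times angle).
In Python, from cell import status, grab_frame, ticket gives the robot as it stands.
- The arm moves only by the tool servo_tool, never from a script. Its argument "plan" is a list of rows, each an object with "slide": the shift along the world's x, y, z in units of 30 mm (1.0 is 30 mm), a list of three; "twist": the turn about the world's z in units of 6 degrees (1.0 is 6 degrees). A call has 1 to 5 rows; each row shifts and turns the commanded pose from where the row before left it; what a row does not reach is not made up. A row lasts 1/10 s, in which the tool goes at most 50 mm and 8.59 degrees, less where a joint would pass 70% of its speed; a pose out of reach is approached as far as the arm can. A call is refused whole if a number of a shift passes 1 or a number of a turn 1, either way. A call with a gripper value outside its range is refused whole. "hand" is the opening, from 0 (shut) to 1 (fully open), set as the call begins (left out, the last holds). The fingers move at their own pace and stop on an object; the grip force is fixed at half the most. Time passes only in rows, so rows that do not move let the fingers close. It gives the time, the measured TCP pose, the force and the opening at its end, in the units of the state.
- status.get_state(): the state, without advancing time (a new reading comes with each control period).
- grab_frame(name): name is "side" or "top"; returns a dict with "img" (400x640x3 uint8, red, green, blue), "z_map" (400x640 float32, m along the optical axis (not along the pixel's ray), 0 where there is no reading), "mtx" (3x3 intrinsics, pixels), "rvec" (rotation vector, rad) and "tvec" (3), from world to camera coordinates, as OpenCV has them. Camera axes: x right, y down, z forward; pixel columns grow to the right and rows downward; lengths in m; the calibration is good to about 2 mm. A picture is of the moment at which its call begins.
- ticket.job_done(): hands the job in, once; it reports no verdict.
The state is a dict: "t": time; "joint_positions": joint angles; "dq": joint speeds; "tau": joint torques, N m; "eef_pos": TCP position; "tool_rot": TCP orientation; "wrist_force": force on the tool from outside, world axes, zero at the start; "moment": the same for the moment, N m; "finger_gap": opening from 0.0 (shut) to 1.0 (fully open).
Only numpy, scipy, OpenCV 4.12 (cv2) and the standard library are available. Lean on these libraries where they do the work, as an engineer would, in place of code of your own. Each camera call takes 0.05 s, during which the arm holds its last target.

## Working session

There is one attempt and no reset: what is moved stays moved. The work goes in short steps, Python scripts to look and compute and a tool call to move; the robot and the scene stay as the last step left them, time stands still between calls to the robot, and variables do not carry over. Pictures are saved under pics/ and viewed, and the job is handed in when it is done.

Besides the shell and the picture viewer there is one more tool, called after ">>>" by a JSON object that holds its "op" and its "data", one argument or row to a line. servo_tool: Moves the arm, as the interface text tells. Its arguments: {"type":"object","properties":{"plan":{"type":"array","items":{"type":"object","properties":{"slide":{"type":"array","items":{"type":"number"}},"twist":{"type":"number"}}}},"hand":{"type":"number"}},"required":["plan"]}

```bash
ls; mkdir -p pics; python3 - <<'E'
from cell import status, grab_frame
import cv2,numpy as np
print(status.get_state())
for n in("side","top"):
    f=grab_frame(n); cv2.imwrite(f"pics/{n}0.png",f["img"][:,:,::-1]); print(n,f["mtx"],f["rvec"],f["tvec"])
    R=cv2.Rodrigues(f["rvec"])[0]; print(-R.T@f["tvec"])
E
```

```text
pics
{'t': 0.0, 'joint_positions': array([ 1.24932481,  0.60011239, -0.00255721,  1.60015336,  0.0018028 ,
        0.9428794 , -0.07979495]), 'dq': array([ 1.34650199e-03, -3.06323256e-04,  5.69979221e-04, -5.48544231e-05,
        4.41194863e-04,  9.46059952e-04,  3.96590116e-04]), 'tau': array([-1.76788548e-03, -7.65066576e+01,  1.49763957e+00, -2.52349555e+01,
       -5.23577433e-02,  1.68842508e-02,  1.22655729e-04]), 'eef_pos': array([ 0.17554434, -0.70285995,  0.18436062]), 'tool_rot': array([-2.47542965e+00,  1.93301683e+00,  2.04339956e-03]), 'wrist_force': array([ 0.24738047,  0.37141954, -0.02582244]), 'moment': array([-0.02246856, -0.02928138,  0.0338806 ]), 'finger_gap': 1.0022017590846803}
side [[490.63087862   0.         320.6650282 ]
 [  0.         490.63087862 194.1916398 ]
 [  0.           0.           1.        ]] [ 0.94024229 -2.39295546  1.17107139] [0.41910518 0.32524484 0.91141168]
[-0.0407878   0.66819829  0.8148325 ]
top [[504.59132644   0.         315.84460693]
 [  0.         504.59132644 196.92344313]
 [  0.           0.           1.        ]] [ 2.06838209 -2.14692611  0.22783386] [0.01140803 0.59426541 1.32296377]
[ 0.29834265 -0.00483247  1.41932482]
```

View pics/side0.png

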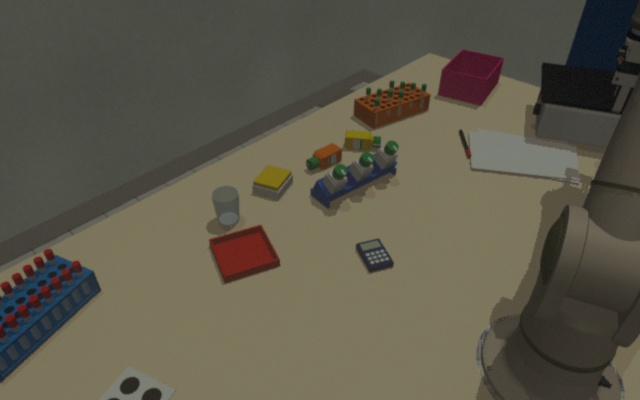

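View pics/top0.png

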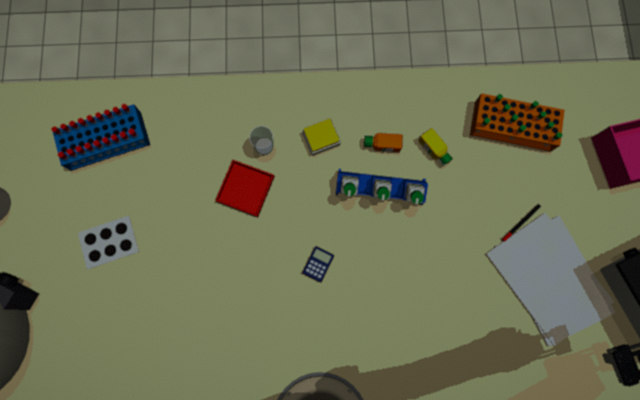

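```bash
cat > h.py <<'E'
import cv2,numpy as np
from cell import status, grab_frame
def pts(f):
    z=f["z_map"]; v,u=np.mgrid[0:400,0:640]; K=f["mtx"]
    P=np.stack([(u-K[0,2])/K[0,0]*z,(v-K[1,2])/K[1,1]*z,z],-1)
    R=cv2.Rodrigues(f["rvec"])[0]; return (P-f["tvec"])@R
def comps(f,lo,hi,amin=30):
    hsv=cv2.cvtColor(f["img"],cv2.COLOR_RGB2HSV); m=cv2.inRange(hsv,lo,hi)
    n,l,s,c=cv2.connectedComponentsWithStats(m); return [(l==i,s[i],c[i]) for i in range(1,n) if s[i][4]>=amin]
def crop(f,x0,y0,x1,y1,k,name):
    cv2.imwrite(name,cv2.resize(f["img"][y0:y1,x0:x1,::-1],None,fx=k,fy=k,interpolation=cv2.INTER_CUBIC))
def tool():
    s=status.get_state(); R=cv2.Rodrigues(s["tool_rot"])[0]
    return s["t"],s["eef_pos"].round(4),np.degrees(np.arctan2(R[1,0],R[0,0])).round(2),R[:,2].round(3),s["wrist_force"].round(1),s["moment"].round(2),round(s["finger_gap"],3)
E
python3 - <<'E'
from h import *
print(tool())
C={"green":((50,90,50),(85,255,255)),"red":((0,150,60),(6,255,255)),"blue":((108,150,50),(125,255,255))}
for n in("side","top"):
    f=grab_frame(n);P=pts(f)
    for c,(lo,hi) in C.items():
        for m,s,ce in comps(f,lo,hi,60):
            p=P[m]; p=p[f["z_map"][m]>0]
            if len(p): print(n,c,s,ce.round(1),np.median(p,0).round(4),p.min(0).round(3),p.max(0).round(3))
    if n=="side": crop(f,200,110,420,290,3.6,"pics/sidec.png")
    else: crop(f,210,110,450,290,3.3,"pics/topc.png")
E
```

```text
(0.1, array([ 0.1756, -0.7029,  0.1845]), np.float64(-75.97), array([-0.   ,  0.001, -1.   ]), array([-0.7, -0. ,  1. ]), array([-0.04,  0.01,  0.  ]), 1.002)
side green [386 141  12  11  77] [391.1 145.4] [ 0.5721 -0.2737  0.1157] [ 0.555 -0.294  0.102] [ 0.581 -0.259  0.123]
side green [361 152  13  12  87] [366.3 156.9] [ 0.5855 -0.186   0.1156] [ 0.57  -0.208  0.105] [ 0.598 -0.171  0.123]
side green [308 157  11  11  68] [313.4 161.8] [ 0.751  -0.1666  0.0333] [ 0.743 -0.179  0.021] [ 0.767 -0.154  0.041]
side green [335 164  12  12  93] [339.8 169.2] [ 0.5989 -0.0992  0.1152] [ 0.583 -0.117  0.104] [ 0.613 -0.084  0.123]
side red [ 210  225   69   52 2155] [243.  251.9] [0.6425 0.1883 0.0052] [ 0.554  0.11  -0.001] [0.72  0.273 0.027]
top green [364 136   9   9  66] [368.2 139.8] [ 0.7611 -0.1667  0.0391] [ 0.749 -0.179  0.029] [ 0.775 -0.155  0.049]
top green [442 153  10  11  65] [446.6 158. ] [ 0.699  -0.3866  0.0383] [ 0.685 -0.403  0.013] [ 0.715 -0.374  0.048]
top green [344 183  12  13 112] [349.4 188.5] [ 0.6023 -0.1016  0.1184] [ 0.588 -0.115 -0.   ] [ 0.617 -0.086  0.127]
top green [377 187  13  13 109] [383.2 192.6] [ 0.5883 -0.1894  0.1178] [ 0.574 -0.21  -0.003] [ 0.603 -0.172  0.128]
top green [411 191  13  13 109] [417.1 196.6] [ 0.5737 -0.2779  0.1178] [ 0.56  -0.308  0.002] [ 0.591 -0.261  0.129]
top red [ 216  160   58   56 1994] [244.4 188. ] [0.6402 0.1929 0.0084] [ 0.557  0.109 -0.004] [0.721 0.272 0.032]
top blue [336 169  91  31 837] [378.8 184. ] [ 0.6306 -0.1695  0.0331] [ 0.584 -0.321  0.005] [ 0.683 -0.068  0.072]
```

View pics/sidec.png

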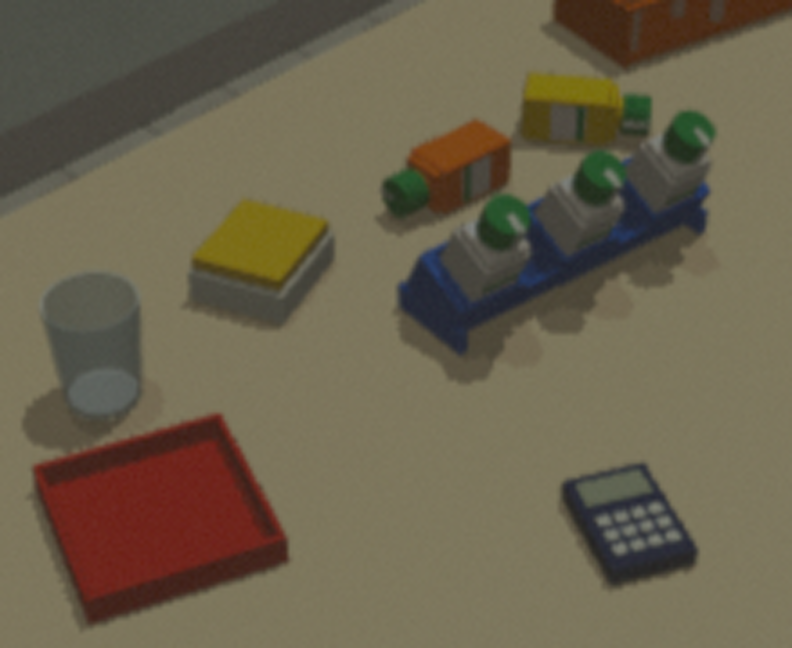

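View pics/topc.png

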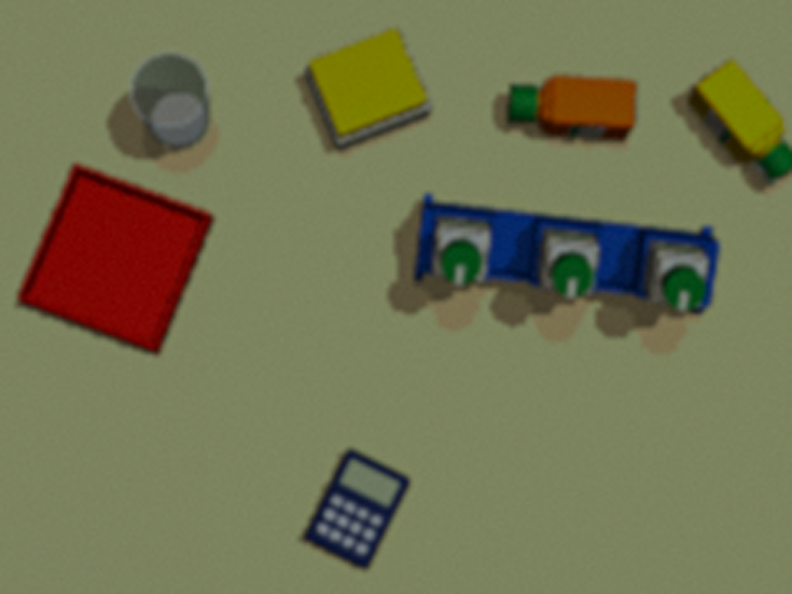

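```bash
cat >> h.py <<'E'
def ray(f,uv,z):
    K=f["mtx"];R=cv2.Rodrigues(f["rvec"])[0];c=-R.T@f["tvec"].ravel()
    d=R.T@np.array([(uv[0]-K[0,2])/K[0,0],(uv[1]-K[1,2])/K[1,1],1]); return c+d*(z-c[2])/d[2]
E
python3 - <<'E'
from h import *
for n in("top","side"):
    f=grab_frame(n);P=pts(f)
    for m,s,ce in comps(f,(50,80,40),(85,255,255),60):
        if n=="top" and ce[1]<180: continue
        k=np.argwhere(m)[:,::-1].astype(np.int32); h=cv2.convexHull(k); M=cv2.moments(h)
        c=(M["m10"]/M["m00"],M["m01"]/M["m00"]); print(n,np.round(c,1),ray(f,c,.117).round(4),"enclosing",cv2.minEnclosingCircle(k))
    # rack front/back and tray
    for m,s,ce in comps(f,(0,120,40),(8,255,255),600)[:3]:
        k=np.argwhere(m)[:,::-1].astype(np.int32); b=cv2.boxPoints(cv2.minAreaRect(k)); print("tray",s,[ray(f,q,.022)[:2].round(4) for q in b])
E
```

```text
top [349.4 189. ] [ 0.6009 -0.1002  0.117 ] enclosing ((349.2209167480469, 189.11627197265625), 6.507139205932617)
top [382.9 193. ] [ 0.5867 -0.1883  0.117 ] enclosing ((383.1666564941406, 192.8333282470703), 6.637531280517578)
top [416.9 197. ] [ 0.5725 -0.2771  0.117 ] enclosing ((417.0, 197.0), 6.708303928375244)
tray [ 216  160   58   57 2041] [array([0.6041, 0.276 ]), array([0.7279, 0.2276]), array([0.6727, 0.1062]), array([0.5508, 0.1564])]
side [391.  146.8] [ 0.5659 -0.2677  0.117 ] enclosing ((391.0, 147.0), 6.708303928375244)
side [366.2 158.3] [ 0.5794 -0.1799  0.117 ] enclosing ((366.38677978515625, 158.7547149658203), 7.164095401763916)
side [312.7 162.6] [ 0.6658 -0.0724  0.117 ] enclosing ((312.1617736816406, 162.55882263183594), 5.854985237121582)
side [339.7 170.7] [ 0.5928 -0.0921  0.117 ] enclosing ((339.78570556640625, 171.0), 7.224277973175049)
tray [ 210  225   70   58 2595] [array([0.7216, 0.2255]), array([0.6689, 0.088 ]), array([0.5376, 0.1673]), array([0.5906, 0.2889])]
```

>>> {"op": "servo_tool", "data": {
  "plan": [
    {"slide":[0.9,0.9,0],"twist":-0.8},
    {"slide":[0.9,0.9,0],"twist":-0.8},
    {"slide":[0.9,0.9,0],"twist":-0.8},
    {"slide":[0.9,0.9,0],"twist":-0.8},
    {"slide":[0.9,0.9,0],"twist":-0.7}
  ],
  "hand": 0.65
}}

```text
t: 0.8
eef_pos: [0.3116, -0.5673, 0.1853]
tool_rot: [-2.028, 2.399, -0.0]
wrist_force: [0.4, 0.5, 0.3]
finger_gap: 0.663
```

>>> {"op": "servo_tool", "data": {
  "plan": [
    {"slide":[0.9,0.9,0]},
    {"slide":[0.9,0.9,0]},
    {"slide":[0.9,0.9,0]},
    {"slide":[0.9,0.9,0]},
    {"slide":[0.9,0.9,0]}
  ]
}}

```text
validation failed for argument at $.pl...
```

>>> {"op": "servo_tool", "data": {
  "plan": [
    {"slide":[0.9,0.9,0],"twist":0},
    {"slide":[0.9,0.9,0],"twist":0},
    {"slide":[0.9,0.9,0],"twist":0},
    {"slide":[0.9,0.9,0],"twist":0},
    {"slide":[0.9,0.9,0],"twist":0}
  ]
}}

```text
t: 1.3
eef_pos: [0.4467, -0.4322, 0.1854]
tool_rot: [-2.033, 2.395, -0.0]
wrist_force: [0.4, -0.3, -0.2]
finger_gap: 0.646
```

>>> {"op": "servo_tool", "data": {
  "plan": [
    {"slide":[0.9,0.9,0],"twist":0},
    {"slide":[0.9,0.9,0],"twist":0},
    {"slide":[0.9,0.9,0],"twist":0},
    {"slide":[0.9,0.9,0],"twist":0},
    {"slide":[0.8,0.8,0],"twist":0}
  ]
}}

```text
t: 1.8
eef_pos: [0.5791, -0.2996, 0.1853]
tool_rot: [-2.033, 2.394, -0.0]
wrist_force: [-0.6, -0.2, -0.2]
finger_gap: 0.651
```

```bash
python3 -c "
from h import *
print(tool())"
```

```text
(1.8, array([ 0.5791, -0.2996,  0.1853]), np.float64(-99.32), array([ 0.,  0., -1.]), array([-0.6, -0.2, -0.2]), array([ 0.01, -0.03, -0.  ]), 0.651)
```

>>> {"op": "servo_tool", "data": {
  "plan": [
    {"slide":[-0.07,0.72,0],"twist":0},
    {"slide":[0,0,-0.9],"twist":0},
    {"slide":[0,0,-0.9],"twist":0},
    {"slide":[0,0,-0.6],"twist":0},
    {"slide":[0,0,-0.47],"twist":0}
  ]
}}

```text
t: 2.3
eef_pos: [0.5753, -0.2795, 0.0979]
tool_rot: [2.033, -2.395, -0.001]
wrist_force: [-0.7, 0.0, 0.0]
finger_gap: 0.652
```

```bash
python3 -c "
from h import *
f=grab_frame('side');crop(f,300,60,480,220,4,'pics/s1.png')
f=grab_frame('top');crop(f,330,120,490,240,4,'pics/t1.png')
print(tool())"
```

```text
(2.4, array([ 0.5747, -0.2793,  0.0974]), np.float64(-99.37), array([-0.003,  0.001, -1.   ]), array([-0.1,  0.2, -0.9]), array([ 0.02, -0.01,  0.01]), 0.651)
```

View pics/s1.png

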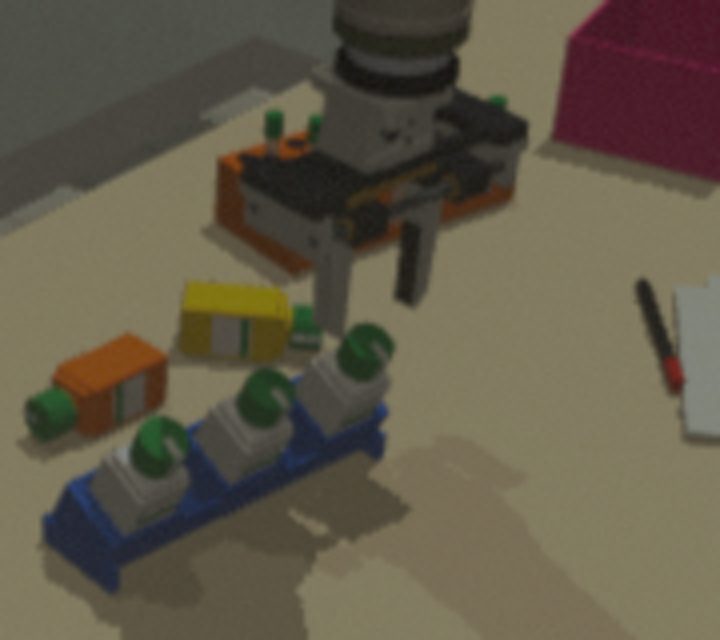

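View pics/t1.png

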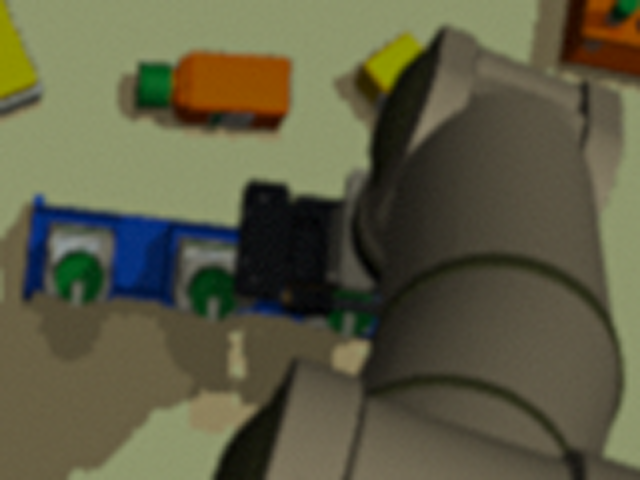

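```bash
python3 -c "
from h import *
f=grab_frame('side');s=status.get_state();R=cv2.Rodrigues(s['tool_rot'])[0]
for o in ([0,0,0],[.03,0,0],[-.03,0,0],[.03,0,-.019]):
  p=s['eef_pos']+R@np.array(o); q=cv2.projectPoints(p[None],f['rvec'],f['tvec'],f['mtx'],None)[0].ravel(); print(o,p.round(3),q.round(1),((q-[300,60])*4).round())
P=pts(f)
for c in((330,300),(330,315),(410,290),(365,345),(375,360)):
  u,v=300+c[0]//4,60+c[1]//4; print(c,P[v,u].round(3))
print(tool())"
```

```text
[0, 0, 0] [ 0.575 -0.28   0.099] [390.2 149.5] [361. 358.]
[0.03, 0, 0] [ 0.57  -0.309  0.099] [398.1 145.9] [393. 344.]
[-0.03, 0, 0] [ 0.58  -0.25   0.099] [382.1 153.2] [328. 373.]
[0.03, 0, -0.019] [ 0.57  -0.309  0.118] [398.9 139.9] [395. 320.]
(330, 300) [ 0.573 -0.231  0.166]
(330, 315) [ 0.574 -0.234  0.156]
(410, 290) [ 0.564 -0.31   0.145]
(365, 345) [ 0.571 -0.275  0.114]
(375, 360) [ 0.557 -0.266  0.112]
(2.45, array([ 0.5753, -0.2797,  0.0986]), np.float64(-99.38), array([-0.001,  0.   , -1.   ]), array([-0.2,  0.1,  0.6]), array([ 0.08,  0.01, -0.01]), 0.649)
```

```bash
python3 -c "
from h import *
f=grab_frame('side');crop(f,300,60,480,220,4,'pics/s2.png')
print(tool())"
```

```text
(2.5, array([ 0.5758, -0.28  ,  0.0995]), np.float64(-99.39), array([ 0., -0., -1.]), array([-0.2, -0. , -0.2]), array([ 0.02, -0.01,  0.  ]), 0.65)
```

View pics/s2.png

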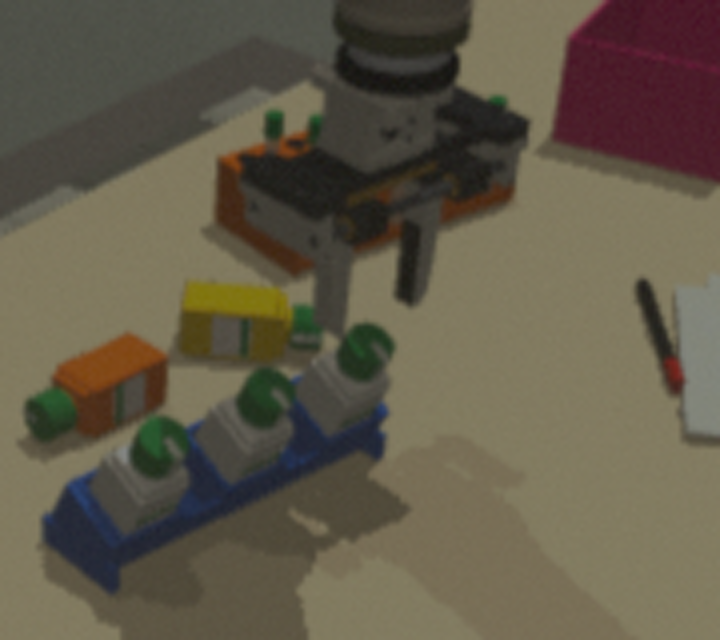

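```bash
python3 -c "
from h import *
f=grab_frame('side');P=pts(f)
for u in (381,382,384,402,404):
  for v in range(112,148,3): print(u,v,P[v,u].round(3),f['img'][v,u])
f=grab_frame('top');P=pts(f);
m=(P[...,2]>.13)&(P[...,2]<.2)&(P[...,0]>.5)&(P[...,0]<.66)&(P[...,1]<-.12)&(P[...,1]>-.45)
print(m.sum(),P[m].min(0),P[m].max(0))
"
```

```text
381 112 [ 0.556 -0.193  0.253] [35 29 27]
381 115 [ 0.554 -0.191  0.247] [68 64 57]
381 118 [ 0.554 -0.192  0.238] [68 64 57]
381 121 [ 0.554 -0.193  0.23 ] [66 64 55]
381 124 [ 0.554 -0.194  0.221] [60 58 51]
381 127 [ 0.581 -0.235  0.184] [64 62 53]
381 130 [ 0.582 -0.237  0.175] [64 61 53]
381 133 [ 0.578 -0.233  0.169] [66 61 53]
381 136 [ 0.579 -0.236  0.158] [64 61 54]
381 139 [ 0.578 -0.236  0.15 ] [64 62 53]
381 142 [ 0.58  -0.24   0.138] [90 89 69]
381 145 [ 0.698 -0.414 -0.002] [120 114  90]
382 112 [ 0.554 -0.195  0.253] [37 36 32]
382 115 [ 0.552 -0.192  0.247] [64 62 53]
382 118 [ 0.553 -0.196  0.237] [64 61 54]
382 121 [ 0.553 -0.196  0.229] [67 65 55]
382 124 [ 0.552 -0.195  0.221] [62 59 52]
382 127 [ 0.577 -0.233  0.187] [65 62 53]
382 130 [ 0.576 -0.234  0.178] [64 62 53]
382 133 [ 0.575 -0.233  0.171] [65 62 54]
382 136 [ 0.577 -0.238  0.158] [65 62 54]
382 139 [ 0.573 -0.232  0.154] [65 62 53]
382 142 [ 0.573 -0.235  0.144] [82 78 65]
382 145 [ 0.693 -0.411  0.002] [128 122  97]
384 112 [ 0.553 -0.201  0.251] [36 34 29]
384 115 [ 0.562 -0.216  0.234] [50 43 35]
38
[... 1045 characters left out ...]
87] [36 33 27]
404 121 [ 0.562 -0.31   0.178] [36 36 29]
404 124 [ 0.561 -0.309  0.171] [53 52 44]
404 127 [ 0.56  -0.31   0.161] [61 58 51]
404 130 [ 0.561 -0.314  0.15 ] [62 62 52]
404 133 [ 0.561 -0.315  0.141] [69 66 57]
404 136 [ 0.675 -0.504  0.001] [116 110  87]
404 139 [ 0.666 -0.491 -0.001] [129 122  96]
404 142 [ 0.656 -0.477 -0.001] [130 122  96]
404 145 [ 0.647 -0.464 -0.003] [127 119  92]Traceback (most recent call last):
  File "<string>", line 8, in <module>
    print(m.sum(),P[m].min(0),P[m].max(0))
                  ~~~~~~~~^^^
    return umr_minimum(a, axis, None, out, keepdims, initial, where)
ValueError: zero-size array to reduction operation minimum which has no identity
```

>>> {"op": "servo_tool", "data": {
  "plan": [
    {"slide":[0,0,0],"twist":0},
    {"slide":[0,0,0],"twist":0}
  ]
}}

```text
t: 2.8
eef_pos: [0.576, -0.28, 0.0999]
tool_rot: [-2.032, 2.395, -0.002]
wrist_force: [0.4, 0.2, -0.0]
finger_gap: 0.648
```

```bash
cat >> h.py <<'E'
def tipz(f):
    P=pts(f); s=status.get_state(); p=s['eef_pos']
    d=P-p; r=np.hypot(d[...,0],d[...,1]); hsv=cv2.cvtColor(f['img'],cv2.COLOR_RGB2HSV)
    m=(r<.06)&(P[...,2]>.05)&(hsv[...,1]<70)&(f['z_map']>0)
    return m,P
E
python3 -c "
from h import *
f=grab_frame('side');P=pts(f);crop(f,300,60,480,220,4,'pics/s3.png')
for u in (381,384,402,404):
  for v in range(130,160,2): 
    if P[v,u,2]>.02: print(u,v,P[v,u].round(3))
print(status.get_state()['joint_positions'],tool())
"
```

```text
381 130 [ 0.58  -0.235  0.176]
381 132 [ 0.58  -0.236  0.17 ]
381 134 [ 0.578 -0.233  0.166]
381 136 [ 0.579 -0.236  0.159]
381 138 [ 0.577 -0.234  0.154]
381 140 [ 0.579 -0.237  0.146]
381 142 [ 0.581 -0.241  0.138]
381 150 [ 0.593 -0.262  0.098]
381 152 [ 0.593 -0.264  0.09 ]
381 154 [ 0.591 -0.261  0.087]
381 156 [ 0.59  -0.26   0.081]
381 158 [ 0.587 -0.257  0.077]
384 130 [ 0.572 -0.236  0.179]
384 132 [ 0.57  -0.234  0.175]
384 134 [ 0.574 -0.241  0.164]
384 136 [ 0.572 -0.239  0.16 ]
384 138 [ 0.574 -0.243  0.152]
384 140 [ 0.57  -0.238  0.149]
384 142 [-0.041  0.668  0.815]
384 144 [ 0.571 -0.241  0.136]
384 148 [ 0.589 -0.27   0.102]
384 150 [ 0.584 -0.264  0.101]
384 152 [ 0.587 -0.268  0.091]
384 154 [ 0.585 -0.266  0.087]
384 156 [ 0.583 -0.265  0.082]
384 158 [ 0.577 -0.257  0.081]
402 130 [ 0.565 -0.31   0.15 ]
402 132 [ 0.568 -0.316  0.14 ]
402 134 [ 0.563 -0.309  0.139]
402 136 [ 0.562 -0.31   0.133]
404 130 [ 0.563 -0.316  0.149]
404 132 [ 0.561 -0.314  0.144]
404 134 [ 0.562 -0.318  0.136]
[ 0.31124672  0.59697758  0.07965466  1.87992604 -0.07248722  0.66651884
 -1.30028266] (2.85, array([ 0.5759, -0.2799,  0.0997]), np.float64(-99.38), array([ 0.001, -0.   , -1.   ]), array([-0.3, -0.3, -0.7]), array([ 0.05, -0.01, -0.01]), 0.651)
```

View pics/s3.png

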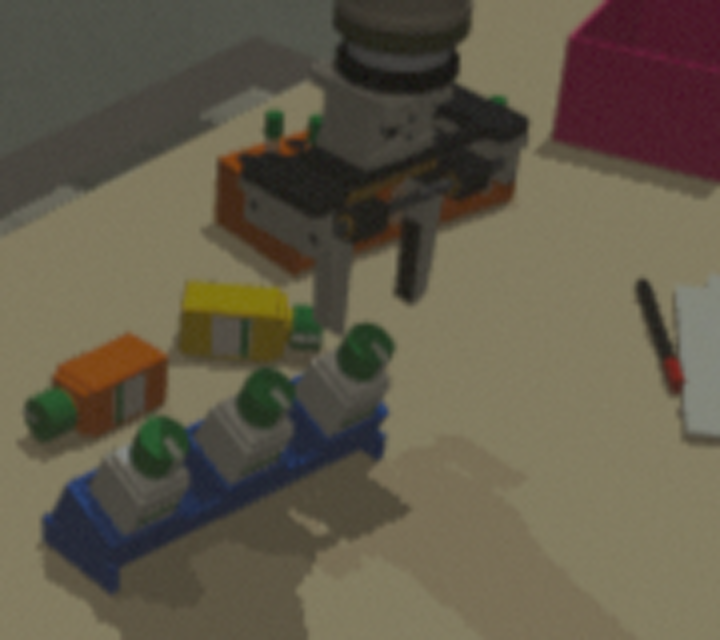

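>>> {"op": "servo_tool", "data": {
  "plan": [
    {"slide":[0,0,-0.4],"twist":0},
    {"slide":[0,0,-0.4],"twist":0},
    {"slide":[0,0,0],"twist":0}
  ]
}}

```text
t: 3.15
eef_pos: [0.5743, -0.2791, 0.0728]
tool_rot: [2.032, -2.394, -0.005]
wrist_force: [-0.4, 0.4, 0.6]
finger_gap: 0.645
```

```bash
python3 -c "
from h import *
f=grab_frame('side');P=pts(f);crop(f,300,60,480,220,4,'pics/s4.png')
for u in (380,381,384,402,404):
  for v in range(134,160,2): 
    if P[v,u,2]>.02: print(u,v,P[v,u].round(3),f['img'][v,u])
print(tool())
"
```

```text
380 134 [ 0.551 -0.19   0.196] [69 66 58]
380 136 [ 0.58  -0.233  0.16 ] [64 61 53]
380 138 [ 0.58  -0.234  0.153] [66 62 53]
380 140 [ 0.577 -0.231  0.15 ] [64 61 54]
380 142 [ 0.579 -0.233  0.142] [64 61 52]
380 144 [ 0.579 -0.235  0.135] [63 61 51]
380 146 [ 0.582 -0.241  0.125] [66 62 54]
380 148 [ 0.58  -0.237  0.121] [64 61 53]
380 150 [ 0.576 -0.233  0.119] [71 68 61]
380 152 [ 0.597 -0.264  0.088] [88 86 76]
380 154 [ 0.592 -0.258  0.088] [81 79 71]
380 156 [ 0.591 -0.258  0.081] [72 71 64]
380 158 [ 0.591 -0.259  0.074] [72 70 63]
381 134 [ 0.551 -0.194  0.194] [68 66 57]
381 136 [ 0.577 -0.232  0.161] [64 61 54]
381 138 [ 0.579 -0.236  0.153] [66 62 53]
381 140 [ 0.574 -0.231  0.151] [65 62 54]
381 142 [ 0.574 -0.231  0.145] [65 63 55]
381 144 [ 0.574 -0.232  0.139] [67 63 55]
381 146 [ 0.573 -0.232  0.133] [66 64 55]
381 148 [ 0.574 -0.234  0.125] [63 62 53]
381 150 [ 0.576 -0.237  0.117] [63 61 52]
381 152 [ 0.591 -0.26   0.093] [80 78 69]
381 154 [ 0.59  -0.26   0.087] [91 88 80]
381 156 [ 0.591 -0.262  0.079] [74 72 65]
381 158 [ 0.587 -0.257  0.077] [72 70 63]
384 134 
[... 457 characters left out ...]
 156 [ 0.58  -0.261  0.085] [77 76 67]
384 158 [ 0.578 -0.258  0.081] [84 81 75]
402 134 [ 0.562 -0.308  0.14 ] [37 35 28]
402 136 [ 0.561 -0.307  0.135] [39 38 32]
402 138 [ 0.56  -0.307  0.129] [40 36 30]
402 140 [ 0.56  -0.308  0.122] [45 43 37]
402 142 [ 0.56  -0.31   0.115] [51 50 42]
402 144 [ 0.558 -0.307  0.111] [79 74 62]
404 134 [ 0.56  -0.314  0.138] [63 62 53]
404 136 [ 0.559 -0.314  0.133] [69 67 58]
404 138 [ 0.558 -0.314  0.126] [66 63 54]
404 140 [ 0.557 -0.314  0.121] [69 67 59]
404 142 [ 0.557 -0.315  0.114] [83 79 66]
(3.2, array([ 0.5747, -0.2794,  0.0736]), np.float64(-99.37), array([-0.002,  0.001, -1.   ]), array([-0.8,  0.6,  0. ]), array([ 0.06, -0.  , -0.02]), 0.65)
```

View pics/s4.png

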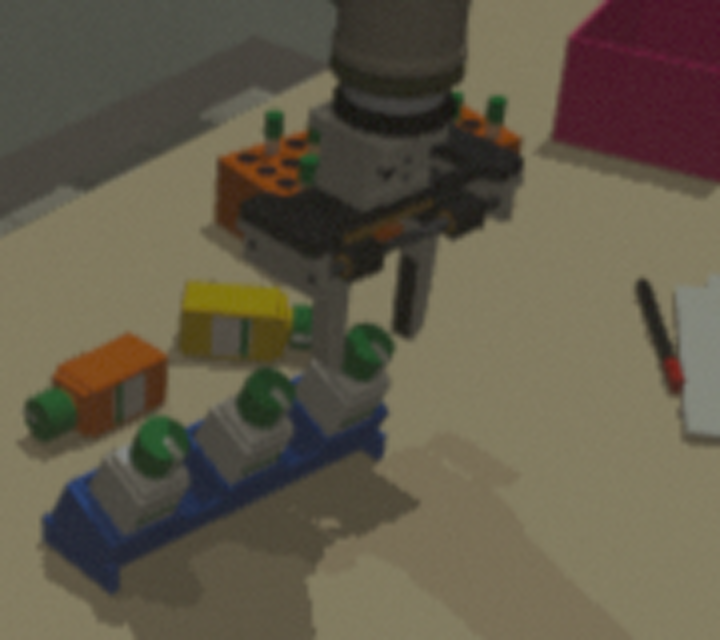

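```bash
python3 -c "
from h import *
f=grab_frame('side');P=pts(f);s=status.get_state()
a=np.radians(-9.3);xr=np.array([np.cos(a),np.sin(a)]);yr=np.array([-np.sin(a),np.cos(a)])
d=P[...,:2]-s['eef_pos'][:2]; X=d@xr;Y=d@yr;Z=P[...,2]
hsv=cv2.cvtColor(f['img'],cv2.COLOR_RGB2HSV)
for lo,hi in((.12,.14),(.14,.16),(.16,.18)):
  for nm,sel in(('L',(Y>.025)&(Y<.055)),('R',(Y<-.02)&(Y>-.055))):
    m=sel&(Z>lo)&(Z<hi)&(abs(X)<.04)
    print(lo,nm,m.sum(),'X',np.percentile(X[m],[3,50,97]).round(4),'Y',np.percentile(Y[m],[3,50,97]).round(4))
# cap C top
m=cv2.inRange(hsv,(50,80,40),(85,255,255))>0
m&=(abs(X)<.03)&(abs(Y)<.03)&(Z>.08); print('cap',m.sum(),X[m].mean(),np.percentile(X[m],[3,97]),Y[m].mean(),np.percentile(Y[m],[3,97]),Z[m].mean())
print(s['eef_pos'])
"
```

```text
0.12 L 49 X [-0.0123 -0.0094  0.0044] Y [0.0335 0.0439 0.0471]
0.12 R 54 X [-0.0131 -0.0084  0.0063] Y [-0.0432 -0.0321 -0.027 ]
0.14 L 59 X [-0.0122 -0.0077  0.0051] Y [0.0301 0.0442 0.0486]
0.14 R 60 X [-0.013  -0.0083  0.0064] Y [-0.0455 -0.0328 -0.0273]
0.16 L 35 X [-0.0129 -0.0108 -0.006 ] Y [0.0345 0.0429 0.049 ]
0.16 R 53 X [-0.0119 -0.0082  0.0046] Y [-0.0462 -0.0341 -0.029 ]
cap 95 -0.006233183035721431 [-0.01718087  0.00540811] 0.006044414543014272 [-0.01182391  0.01771119] 0.11174341980525015
[ 0.57511697 -0.27958157  0.07419946]
```

>>> {"op": "servo_tool", "data": {
  "plan": [
    {"slide":[0.18,0.07,-0.2],"twist":0},
    {"slide":[0,0,-0.17],"twist":0}
  ]
}}

```text
t: 3.45
eef_pos: [0.5822, -0.2772, 0.0638]
tool_rot: [-2.033, 2.394, -0.001]
wrist_force: [-0.3, 0.0, 0.1]
finger_gap: 0.651
```

>>> {"op": "servo_tool", "data": {
  "plan": [
    {"slide":[0,0,0],"twist":0},
    {"slide":[0,0,0],"twist":0},
    {"slide":[0,0,0],"twist":0},
    {"slide":[0,0,0],"twist":0},
    {"slide":[0,0,0],"twist":0}
  ],
  "hand": 0
}}

```text
t: 3.95
eef_pos: [0.581, -0.278, 0.0642]
tool_rot: [-2.032, 2.396, -0.001]
wrist_force: [-0.2, -0.2, 1.1]
finger_gap: 0.358
```

```bash
python3 -c "
from h import *
f=grab_frame('side');crop(f,300,60,480,220,4,'pics/s5.png')
print(tool())
"
```

```text
(4.0, array([ 0.581 , -0.2779,  0.0642]), np.float64(-99.39), array([ 0., -0., -1.]), array([ 0. , -0.5,  1. ]), array([-0.19,  0.04,  0.  ]), 0.358)
```

View pics/s5.png

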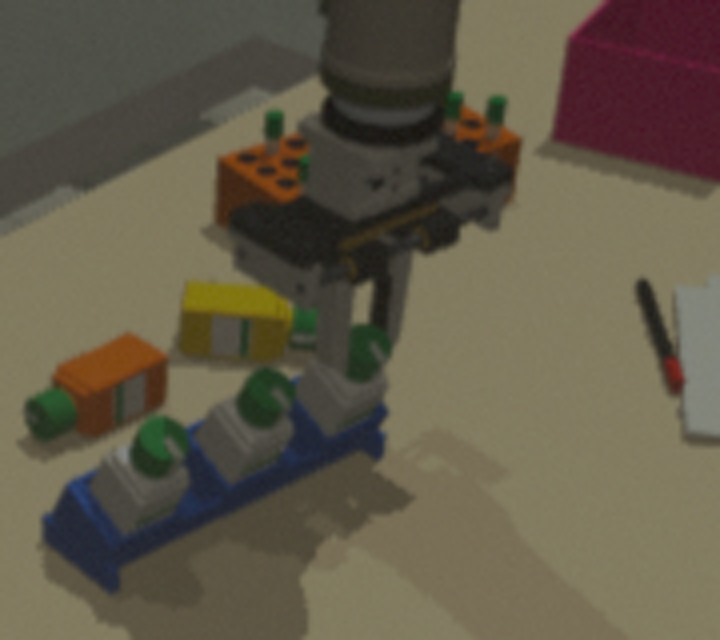

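>>> {"op": "servo_tool", "data": {
  "plan": [
    {"slide":[0,0,0],"twist":1},
    {"slide":[0,0,0],"twist":1}
  ]
}}

```text
t: 4.2
eef_pos: [0.5808, -0.2802, 0.0644]
tool_rot: [2.273, -2.166, 0.004]
wrist_force: [-2.9, -9.2, 2.7]
finger_gap: 0.358
```

```bash
python3 -c "
from h import *
print(tool())
"
```

```text
(4.2, array([ 0.5808, -0.2802,  0.0644]), np.float64(-87.24), array([ 0.001, -0.003, -1.   ]), array([-2.9, -9.2,  2.7]), array([-2.91,  0.55, -0.45]), 0.358)
```

>>> {"op": "servo_tool", "data": {
  "plan": [
    {"slide":[0,0,0],"twist":1},
    {"slide":[0,0,0],"twist":1},
    {"slide":[0,0,0],"twist":1}
  ]
}}

```text
t: 4.5
eef_pos: [0.5814, -0.2816, 0.065]
tool_rot: [2.582, -1.785, 0.007]
wrist_force: [-1.5, -9.7, 6.8]
finger_gap: 0.37
```

```bash
python3 -c "
from h import *
f=grab_frame('side');crop(f,300,60,480,220,4,'pics/s6.png')
print(tool())
"
```

```text
(4.55, array([ 0.5813, -0.2822,  0.0652]), np.float64(-68.95), array([ 0.002, -0.005, -1.   ]), array([-0.4, -8.3,  5.3]), array([-2.85, -0.05, -0.4 ]), 0.368)
```

View pics/s6.png

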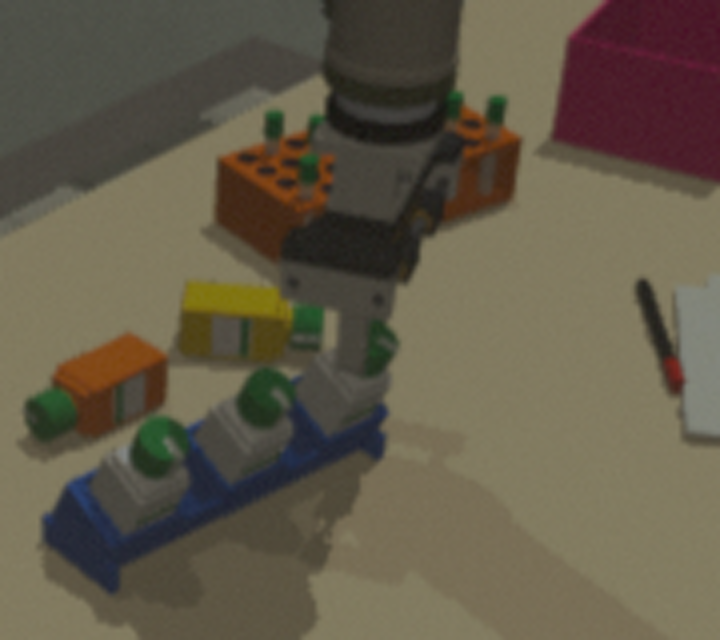

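>>> {"op": "servo_tool", "data": {
  "plan": [
    {"slide":[0,0,0],"twist":0},
    {"slide":[0,0,0],"twist":0},
    {"slide":[0,0,0.6],"twist":0},
    {"slide":[0,0,0.8],"twist":0},
    {"slide":[0,0,0.8],"twist":0}
  ],
  "hand": 0.65
}}

```text
t: 5.05
eef_pos: [0.5808, -0.2767, 0.1303]
tool_rot: [-2.583, 1.787, 0.002]
wrist_force: [-0.2, 0.0, -0.1]
finger_gap: 0.643
```

```bash
python3 -c "
from h import *
f=grab_frame('side');crop(f,300,60,480,220,4,'pics/s7.png')
print(tool())
"
```

```text
(5.1, array([ 0.5828, -0.2776,  0.1344]), np.float64(-69.36), array([ 0.004, -0.001, -1.   ]), array([ 0.3, -1.2,  1.9]), array([-0.06, -0.1 , -0.08]), 0.649)
```

View pics/s7.png

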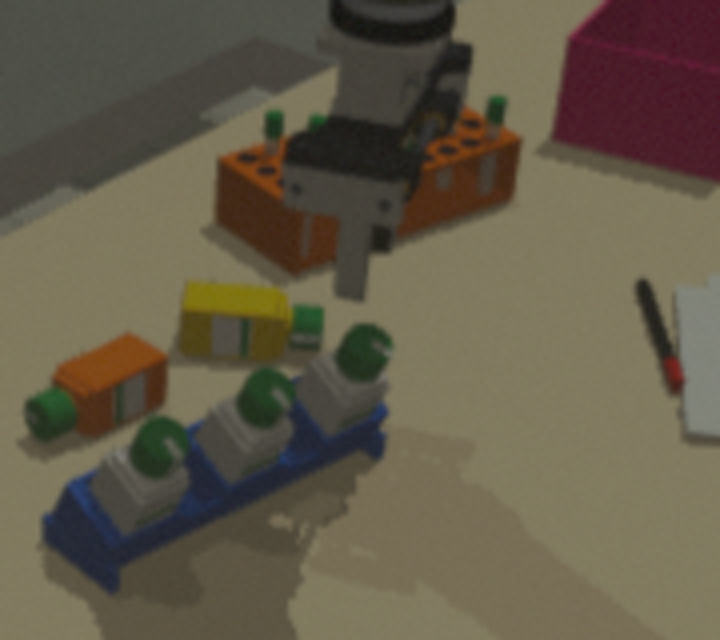

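```bash
cat >> h.py <<'E'
def stripe(f,k=8):
    th=np.radians(25);a=np.radians(-9.2);xr=np.array([np.cos(a),np.sin(a),0]);yr=np.array([-np.sin(a),np.cos(a),0]);zz=np.array([0,0,1.])
    u=-np.sin(th)*xr+np.cos(th)*zz; xb=np.cos(th)*xr+np.sin(th)*zz
    out=[]
    for D in ([.5725,-.2771,.117],[.5867,-.1883,.117],[.6009,-.1002,.117]):
        D=np.array(D); g=np.mgrid[-20:21,-20:21]*1e-3
        W=D+g[0][...,None]*xb+g[1][...,None]*yr   # rows: x_b from -20(front) , cols y_b
        q=cv2.projectPoints(W.reshape(-1,1,3),f['rvec'],f['tvec'],f['mtx'],None)[0].reshape(41,41,2).astype(np.float32)
        im=cv2.remap(f['img'],q[...,0],q[...,1],cv2.INTER_CUBIC); out.append(cv2.resize(im,None,fx=6,fy=6))
    return np.hstack(out)[:,:,::-1]
E
python3 -c "
from h import *
cv2.imwrite('pics/st1.png',stripe(grab_frame('side')))
"
```

```text
(no output)
```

View pics/st1.png

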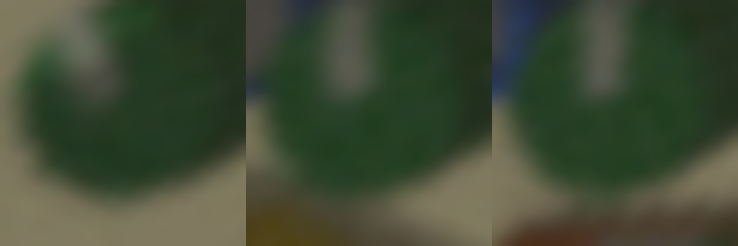

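```bash
python3 -c "
from h import *
a=np.radians(-9.2);xr=np.array([np.cos(a),np.sin(a)]);yr=np.array([-np.sin(a),np.cos(a)])
for n,D in(('top',[.6009,-.1002]),('side',[.6009,-.1002]),('side',[.5725,-.2771]),('top',[.5725,-.2771])):
  f=grab_frame(n);P=pts(f); d=P[...,:2]-np.array(D);X=d@xr;Y=d@yr
  print(n,D)
  for y in range(-44,46,4):
    r=[]
    for x in range(-20,76,8):
      m=(abs(X-x*1e-3)<.004)&(abs(Y-y*1e-3)<.002)&(f['z_map']>0); r.append(int(np.median(P[m][:,2])*1000) if m.sum()>0 else None)
    print(y,r)
"; python3 -c "print(list(range(-20,76,8)))"
```

```text
top [0.6009, -0.1002]
-44 [1, 1, 3, 1, 3, 15, 17, 21, 24, 30, 32, 33]
-40 [2, 4, 3, 1, 3, 14, 14, 15, 26, 26, 26, 35]
-36 [0, 6, 3, 1, 0, 16, 18, 21, 22, 26, 28, 33]
-32 [2, 0, 0, 0, 4, 11, 15, 19, 21, 27, 31, 35]
-28 [2, 2, 2, 0, 15, 35, 14, 20, 22, 34, 38, 33]
-24 [1, 2, 2, 4, 6, 48, 50, 60, 62, 58, 54, 35]
-20 [3, 2, 2, 0, 81, 84, 90, 90, 67, 63, 59, 42]
-16 [1, 1, 84, 7, 46, 94, 100, 94, 80, 67, 53, 48]
-12 [3, 4, 112, 4, 59, 100, 94, 93, 78, 58, 60, 39]
-8 [7, 3, 5, 119, 121, 106, 101, 91, 75, 61, 56, 34]
-4 [3, 109, 111, 5, 124, 112, 99, 86, 72, 61, 50, 37]
0 [2, 6, 115, 117, 124, 112, 98, 88, 78, 65, 48, 38]
4 [3, 111, 2, 111, 121, 111, 99, 92, 76, 63, 49, 35]
8 [0, 5, 113, 114, 7, 109, 98, 92, 71, 63, 59, 40]
12 [3, 6, 112, 119, 118, 103, 98, 90, 74, 62, 65, 41]
16 [0, 0, 81, 5, 102, 93, 95, 90, 73, 59, 58, 36]
20 [4, 2, 41, 79, 83, 92, 95, 87, 64, 61, 46, 36]
24 [0, 2, 0, 20, 41, 53, 47, 52, 62, 41, 57, 37]
28 [1, 1, 2, 1, 45, 46, 53, 58, 58, 66, 56, 43]
32 [0, 2, 0, 6, 39, 50, 53, 54, 60, 60, 58, 47]
36 [2, 5, 2, 6, 40, 45, 52, 56, 35, 61, 49, 25]
40 [4, 2, 0, 1, 1, 1, 0, 4
[... 3796 characters left out ...]
 594, 582, 576, 569, None, 543, 538, 531, None, None, None]
12 [302, 5, 582, 573, 565, 548, 543, 537, 530, None, None, None]
16 [598, 590, 583, 576, 566, 554, 543, 540, 534, 525, None, None]
20 [596, 590, 583, 574, 567, 561, 543, 539, 534, None, None, None]
24 [388, 588, 580, 570, 565, 560, 545, 538, 532, 527, None, None]
28 [375, 584, 575, 567, 565, 558, 551, 547, 540, 535, 523, None]
32 [330, 351, 290, 573, 569, 562, 554, 549, 542, 531, None, None]
36 [329, 339, 370, 573, 570, 564, 553, 547, 541, 534, 525, None]
40 [289, 323, 370, 393, 386, 373, 555, 548, 540, 532, 509, None]
44 [577, 286, 311, 338, 378, 384, 550, 542, 533, 522, None, None]
[-20, -12, -4, 4, 12, 20, 28, 36, 44, 52, 60, 68]
```

>>> {"op": "servo_tool", "data": {
  "plan": [
    {"slide":[0,0,0],"twist":-1},
    {"slide":[0,0,0],"twist":-1},
    {"slide":[0.34,-0.1,0],"twist":-1},
    {"slide":[0,0,0],"twist":-1},
    {"slide":[0,0,0],"twist":-1}
  ]
}}

```text
t: 5.85
eef_pos: [0.5908, -0.2802, 0.1286]
tool_rot: [2.027, -2.399, -0.003]
wrist_force: [-0.1, -0.6, 1.0]
finger_gap: 0.647
```

>>> {"op": "servo_tool", "data": {
  "plan": [
    {"slide":[0,0,0],"twist":0},
    {"slide":[0,0,0],"twist":0}
  ]
}}

```text
t: 6.05
eef_pos: [0.5908, -0.2803, 0.1291]
tool_rot: [2.036, -2.391, -0.002]
wrist_force: [0.2, 0.9, 0.2]
finger_gap: 0.647
```

```bash
python3 -c "
from h import *
print(tool())
"
```

```text
(6.05, array([ 0.5908, -0.2803,  0.1291]), np.float64(-99.18), array([-0.002,  0.   , -1.   ]), array([0.2, 0.9, 0.2]), array([-0.  ,  0.03, -0.04]), 0.647)
```

>>> {"op": "servo_tool", "data": {
  "plan": [
    {"slide":[0.07,0,-0.8],"twist":0},
    {"slide":[0,0,-0.8],"twist":0},
    {"slide":[0,0,-0.7],"twist":0},
    {"slide":[0,0,-0.5],"twist":0},
    {"slide":[0,0,0],"twist":0}
  ]
}}

```text
t: 6.55
eef_pos: [0.592, -0.2801, 0.0438]
tool_rot: [2.033, -2.393, -0.005]
wrist_force: [-0.2, 0.5, 1.1]
finger_gap: 0.648
```

```bash
python3 -c "
from h import *
f=grab_frame('side');crop(f,300,60,480,220,4,'pics/s8.png')
print(tool())
"
```

```text
(6.6, array([ 0.5927, -0.2805,  0.0452]), np.float64(-99.32), array([-0.002,  0.001, -1.   ]), array([ 0.4, -0.3, -0.3]), array([ 0.06,  0.03, -0.01]), 0.649)
```

View pics/s8.png

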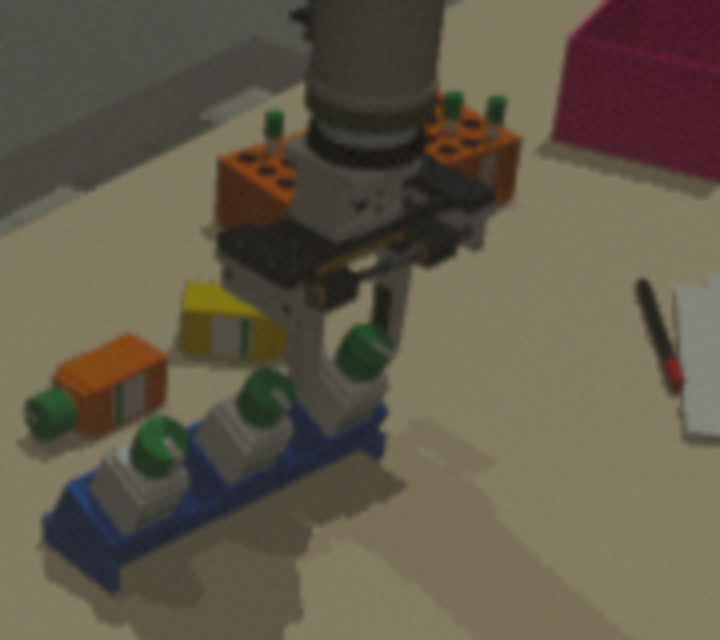

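```bash
python3 -c "
from h import *
f=grab_frame('side')
cv2.imwrite('pics/st2.png',stripe(f)); P=pts(f)
for u in (372,374,376):
  for v in range(140,166,2): print(u,v,P[v,u].round(3),f['img'][v,u])
"
```

```text
372 140 [ 0.574 -0.191  0.169] [69 66 56]
372 142 [ 0.572 -0.189  0.165] [71 66 49]
372 144 [ 0.605 -0.236  0.124] [68 65 53]
372 146 [ 0.606 -0.238  0.116] [65 61 51]
372 148 [ 0.606 -0.238  0.11 ] [65 63 54]
372 150 [ 0.604 -0.236  0.105] [68 64 54]
372 152 [ 0.605 -0.238  0.097] [78 74 61]
372 154 [ 0.605 -0.239  0.09 ] [56 61 47]
372 156 [ 0.58  -0.205  0.112] [37 57 34]
372 158 [ 0.574 -0.198  0.112] [33 55 30]
372 160 [ 0.57  -0.192  0.11 ] [50 62 48]
372 162 [ 0.566 -0.188  0.108] [51 56 59]
372 164 [ 0.614 -0.256  0.046] [51 54 60]
374 140 [ 0.57  -0.194  0.169] [56 55 48]
374 142 [ 0.597 -0.233  0.134] [65 62 55]
374 144 [ 0.598 -0.235  0.127] [65 61 53]
374 146 [ 0.597 -0.234  0.122] [63 61 52]
374 148 [ 0.597 -0.234  0.115] [65 61 54]
374 150 [ 0.6   -0.24   0.105] [64 62 54]
374 152 [ 0.596 -0.236  0.102] [65 62 55]
374 154 [ 0.598 -0.239  0.093] [65 62 53]
374 156 [ 0.598 -0.24   0.087] [64 65 54]
374 158 [ 0.615 -0.264  0.061] [65 65 56]
374 160 [ 0.608 -0.255  0.062] [47 55 65]
374 162 [ 0.607 -0.255  0.055] [34 42 60]
374 164 [ 0.608 -0.258  0.047] [34 38 56]
376 140 [ 0.592 -0.233  0.142] [70 66 58]
376 142 [ 0.592 -0.234  0.136] [70 66 58]
376 144 [ 0.589 -0.232  0.132] [72 68 59]
376 146 [ 0.59  -0.234  0.124] [71 68 59]
376 148 [ 0.589 -0.233  0.119] [68 65 56]
376 150 [ 0.589 -0.233  0.113] [69 65 56]
376 152 [ 0.591 -0.238  0.103] [69 66 59]
376 154 [ 0.591 -0.238  0.097] [67 63 55]
376 156 [ 0.59  -0.237  0.092] [68 65 57]
376 158 [ 0.591 -0.24   0.083] [70 67 59]
376 160 [ 0.605 -0.26   0.061] [70 68 63]
376 162 [ 0.603 -0.259  0.055] [53 56 65]
376 164 [ 0.604 -0.261  0.047] [34 42 58]
```

View pics/st2.png

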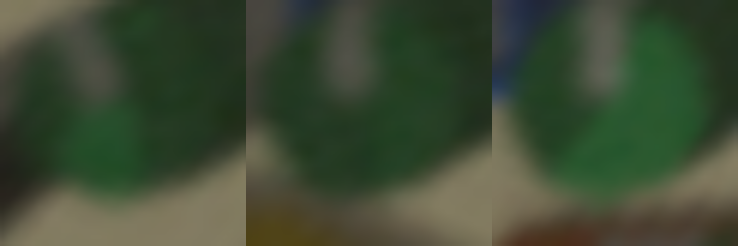

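>>> {"op": "servo_tool", "data": {
  "plan": [
    {"slide":[0,0,-0.4],"twist":0},
    {"slide":[0,0,-0.35],"twist":0},
    {"slide":[0,0,0],"twist":0}
  ]
}}

```text
t: 6.95
eef_pos: [0.5925, -0.2803, 0.0222]
tool_rot: [2.032, -2.395, -0.003]
wrist_force: [0.3, 0.2, 0.4]
finger_gap: 0.652
```

>>> {"op": "servo_tool", "data": {
  "plan": [
    {"slide":[0,0,0],"twist":0},
    {"slide":[0,0,0],"twist":0},
    {"slide":[0,0,0],"twist":0},
    {"slide":[0,0,0],"twist":0},
    {"slide":[0,0,0],"twist":0}
  ],
  "hand": 0
}}

```text
t: 7.45
eef_pos: [0.5936, -0.2809, 0.0239]
tool_rot: [-2.032, 2.395, -0.001]
wrist_force: [1.3, -0.7, 1.6]
finger_gap: 0.472
```

```bash
python3 -c "
from h import *
f=grab_frame('side');crop(f,300,60,480,220,4,'pics/s9.png')
print(tool())
"
```

```text
(7.5, array([ 0.5935, -0.2809,  0.0238]), np.float64(-99.37), array([ 0.001, -0.   , -1.   ]), array([-0.1, -0.6,  1.8]), array([-0.04,  0.05,  0.01]), 0.471)
```

View pics/s9.png

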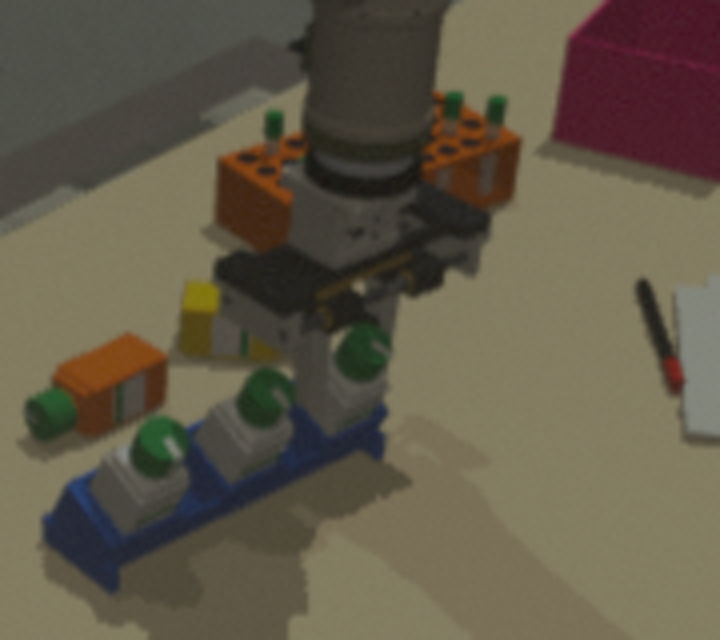

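>>> {"op": "servo_tool", "data": {
  "plan": [
    {"slide":[-0.17,0.03,0.36],"twist":0},
    {"slide":[-0.21,0.03,0.45],"twist":0},
    {"slide":[-0.21,0.04,0.45],"twist":0},
    {"slide":[-0.21,0.03,0.45],"twist":0},
    {"slide":[-0.21,0.04,0.45],"twist":0}
  ]
}}

```text
t: 8.0
eef_pos: [0.5616, -0.2754, 0.0898]
tool_rot: [2.032, -2.395, -0.001]
wrist_force: [-0.5, 0.1, -0.9]
finger_gap: 0.47
```

```bash
python3 -c "
from h import *
f=grab_frame('side');crop(f,300,60,480,220,4,'pics/s10.png')
print(tool())
"
```

```text
(8.05, array([ 0.5615, -0.2758,  0.0918]), np.float64(-99.42), array([ 0.001, -0.001, -1.   ]), array([-1.2,  0.3, -0.5]), array([0.05, 0.12, 0.04]), 0.475)
```

View pics/s10.png

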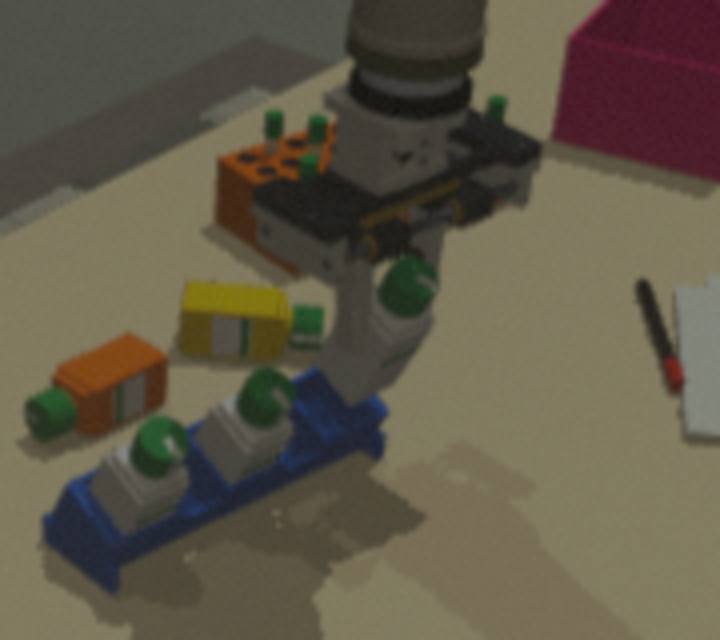

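>>> {"op": "servo_tool", "data": {
  "plan": [
    {"slide":[-0.2,0,0.6],"twist":0},
    {"slide":[0,0,0.8],"twist":0},
    {"slide":[0,0,0.8],"twist":0},
    {"slide":[0,0,0.6],"twist":0},
    {"slide":[0,0.3,0.2],"twist":-0.3}
  ]
}}

```text
t: 8.55
eef_pos: [0.5572, -0.2683, 0.1812]
tool_rot: [-1.991, 2.429, -0.005]
wrist_force: [-0.8, -1.2, -1.3]
finger_gap: 0.468
```

>>> {"op": "servo_tool", "data": {
  "plan": [
    {"slide":[0,0.6,0],"twist":-0.3},
    {"slide":[0.1,0.9,0],"twist":-0.3},
    {"slide":[0.1,0.9,0],"twist":-0.3},
    {"slide":[0.1,0.9,0],"twist":-0.3},
    {"slide":[0.1,0.9,0],"twist":-0.3}
  ]
}}

```text
t: 9.05
eef_pos: [0.5685, -0.1396, 0.179]
tool_rot: [1.796, -2.577, -0.0]
wrist_force: [1.3, 0.8, -2.0]
finger_gap: 0.47
```

>>> {"op": "servo_tool", "data": {
  "plan": [
    {"slide":[0.2,0.9,0],"twist":-0.2},
    {"slide":[0.2,0.9,0],"twist":0},
    {"slide":[0.2,0.9,0],"twist":0},
    {"slide":[0.2,0.9,0],"twist":0},
    {"slide":[0.2,0.9,0],"twist":0}
  ]
}}

```text
t: 9.55
eef_pos: [0.5987, -0.0046, 0.179]
tool_rot: [1.771, -2.595, -0.0]
wrist_force: [-0.0, -0.0, -2.2]
finger_gap: 0.475
```

```bash
python3 -c "
from h import *
f=grab_frame('side');crop(f,180,60,380,220,4,'pics/s11.png')
print(tool())
"
```

```text
(9.6, array([0.5998, 0.0014, 0.1789]), np.float64(-111.07), array([ 0.   ,  0.003, -1.   ]), array([ 1.9,  4.7, -0.8]), array([ 0.44, -0.08, -0.  ]), 0.47)
```

View pics/s11.png

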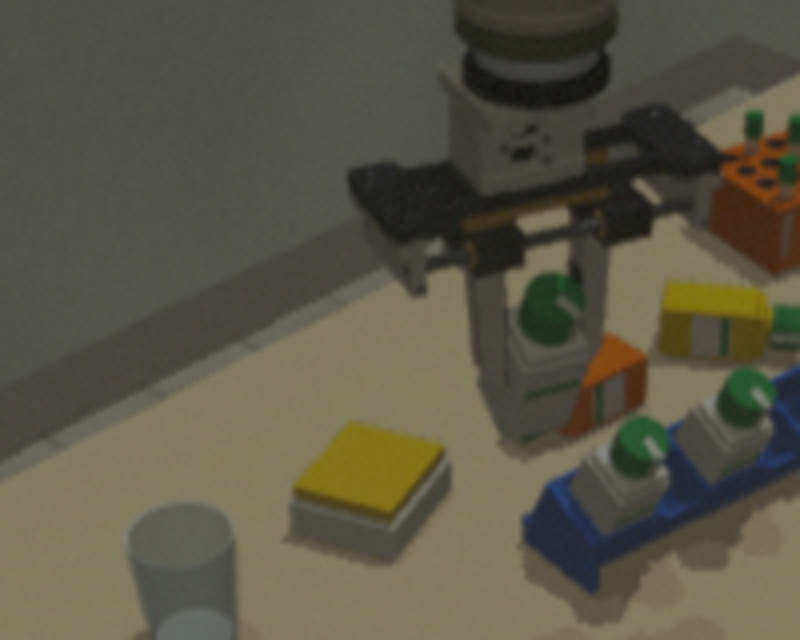

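>>> {"op": "servo_tool", "data": {
  "plan": [
    {"slide":[0.1,0.9,0],"twist":0},
    {"slide":[0.1,0.9,0],"twist":0},
    {"slide":[0.1,0.9,0],"twist":0},
    {"slide":[0.1,0.9,0],"twist":0},
    {"slide":[0.1,0.9,0],"twist":0}
  ]
}}

```text
t: 10.1
eef_pos: [0.6136, 0.1301, 0.1789]
tool_rot: [1.771, -2.595, -0.0]
wrist_force: [0.1, 0.1, -1.8]
finger_gap: 0.471
```

>>> {"op": "servo_tool", "data": {
  "plan": [
    {"slide":[0,0.9,0],"twist":0},
    {"slide":[0,0.8,0],"twist":0},
    {"slide":[0,0.4,0],"twist":0},
    {"slide":[0,0,0],"twist":0},
    {"slide":[0,0,0],"twist":0}
  ]
}}

```text
t: 10.6
eef_pos: [0.6139, 0.191, 0.1785]
tool_rot: [1.77, -2.595, 0.001]
wrist_force: [-0.5, -1.2, -1.2]
finger_gap: 0.474
```

```bash
python3 -c "
from h import *
f=grab_frame('side');crop(f,150,100,350,260,4,'pics/s12.png')
f=grab_frame('top');crop(f,180,80,380,240,4,'pics/t12.png')
print(tool())
"
```

```text
(10.7, array([0.6142, 0.1904, 0.1785]), np.float64(-111.49), array([-0.   , -0.001, -1.   ]), array([-0.1, -0.3, -1.7]), array([ 0.08,  0.08, -0.02]), 0.471)
```

View pics/s12.png

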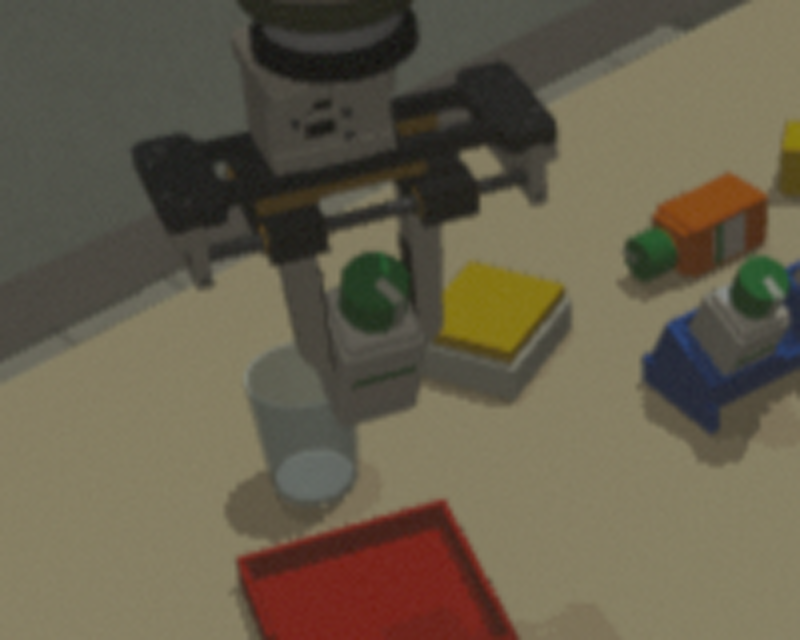

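View pics/t12.png

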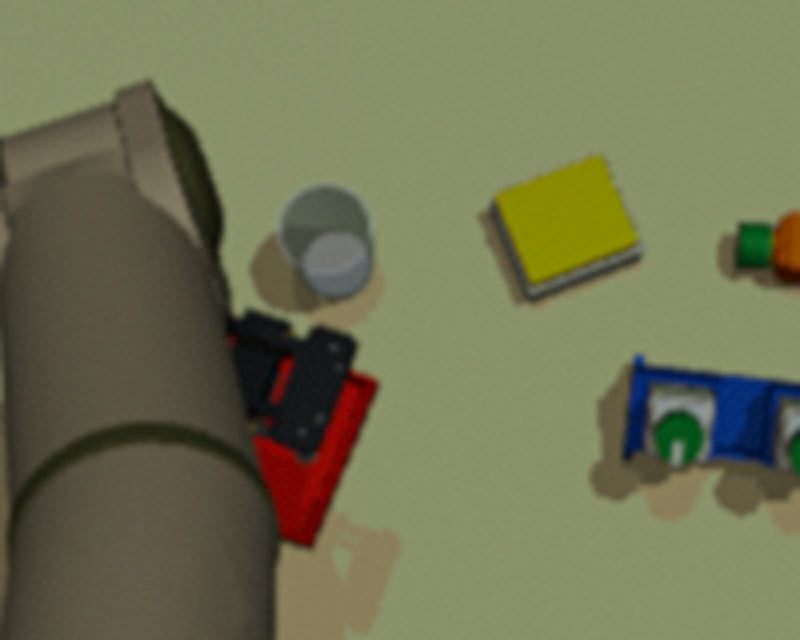

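```bash
cat >> h.py <<'E'
def capinfo(f,a=-21.5):
    P=pts(f);s=status.get_state();a=np.radians(a);xr=np.array([np.cos(a),np.sin(a)]);yr=np.array([-np.sin(a),np.cos(a)])
    d=P[...,:2]-s['eef_pos'][:2];X=d@xr;Y=d@yr;Z=P[...,2]
    hsv=cv2.cvtColor(f['img'],cv2.COLOR_RGB2HSV); m=cv2.inRange(hsv,(50,80,30),(85,255,255))>0
    m&=(abs(X)<.06)&(abs(Y)<.04)&(f['z_map']>0); n,l,st,c=cv2.connectedComponentsWithStats(m.astype(np.uint8)); i=1+np.argmax(st[1:,4]); m=l==i
    q=np.c_[X[m],Y[m],Z[m]]; print('cap px',m.sum(),c[i].round(1),'X',np.percentile(q[:,0],[3,50,97]).round(4),'Y',np.percentile(q[:,1],[3,50,97]).round(4),'Z-tip',(np.percentile(q[:,2],[3,50,97])-s['eef_pos'][2]-.036).round(4))
    # plane-normal of top: ransac-like best fit on upper pts
    best=(0,None);r=np.random.default_rng(0)
    for _ in range(300):
        t=q[r.choice(len(q),3,False)];nn=np.cross(t[1]-t[0],t[2]-t[0]);L=np.linalg.norm(nn)
        if L<1e-9: continue
        nn/=L
        if nn[2]<0: nn=-nn
        k=abs((q-t[0])@nn)<.0015
        if nn[2]>.7 and k.sum()>best[0]: best=(k.sum(),k)
    k=best[1];cq=q[k]-q[k].mean(0);nn=np.linalg.svd(cq)[2][2];nn*=np.sign(nn[2])
    print('top plane n',nn.round(3),'tilt X deg',np.degrees(np.arctan2(-nn[0],nn[2])).round(1),k.sum())
E
python3 -c "
from h import *
capinfo(grab_frame('side'))
"
```

```text
cap px 203 [242.5 171.8] X [-0.0387 -0.0258 -0.0119] Y [-0.0144  0.0034  0.0143] Z-tip [0.0358 0.0542 0.061 ]
top plane n [-0.399  0.008  0.917] tilt X deg 23.5 116
```

>>> {"op": "servo_tool", "data": {
  "plan": [
    {"slide":[0,0.33,-0.6],"twist":0},
    {"slide":[0,0,-0.9],"twist":0},
    {"slide":[0,0,-0.9],"twist":0},
    {"slide":[0,0,-0.9],"twist":0},
    {"slide":[0,0,-0.9],"twist":0}
  ]
}}

```text
t: 11.25
eef_pos: [0.6143, 0.201, 0.0516]
tool_rot: [-1.769, 2.596, -0.001]
wrist_force: [0.3, 0.3, -1.4]
finger_gap: 0.473
```

>>> {"op": "servo_tool", "data": {
  "plan": [
    {"slide":[0,0,-0.4],"twist":0},
    {"slide":[0,0,-0.2],"twist":0},
    {"slide":[0,0,0],"twist":0},
    {"slide":[0,0,0],"twist":0}
  ]
}}

```text
t: 11.65
eef_pos: [0.6148, 0.2023, 0.0354]
tool_rot: [-1.77, 2.594, -0.001]
wrist_force: [0.9, -0.6, -0.5]
finger_gap: 0.471
```

```bash
python3 -c "
from h import *
f=grab_frame('side');crop(f,150,130,350,290,4,'pics/s13.png')
print(tool());capinfo(f)
"
```

```text
(11.7, array([0.6148, 0.2024, 0.0356]), np.float64(-111.39), array([ 0.002,  0.001, -1.   ]), array([ 0.7, -0.8, -1.1]), array([ 0.06, -0.02, -0.03]), 0.474)
cap px 161 [244.4 229.2] X [-0.0384 -0.025  -0.0111] Y [-0.015   0.0029  0.0144] Z-tip [0.0395 0.0546 0.061 ]
top plane n [-0.352 -0.016  0.936] tilt X deg 20.6 88
```

View pics/s13.png

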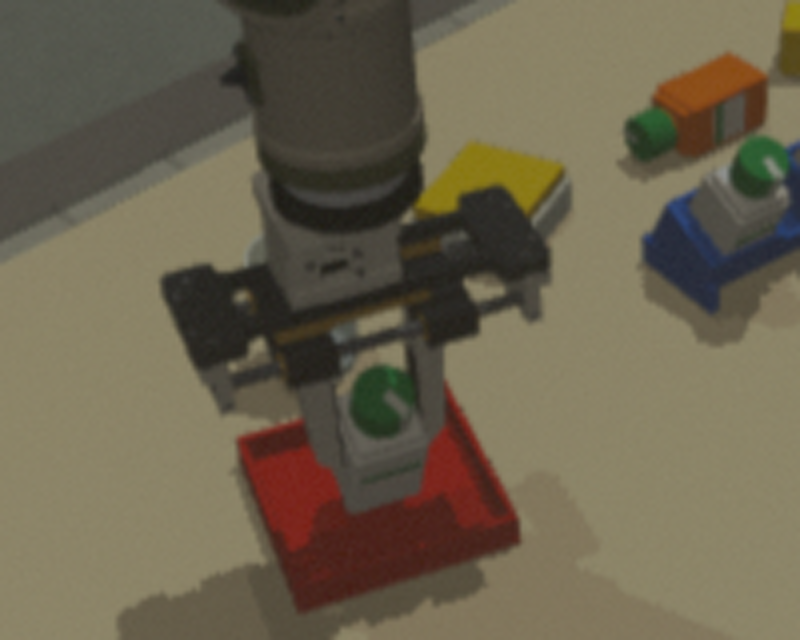

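>>> {"op": "servo_tool", "data": {
  "plan": [
    {"slide":[0,0,-0.15],"twist":0},
    {"slide":[0,0,-0.15],"twist":0},
    {"slide":[0,0,-0.1],"twist":0},
    {"slide":[0,0,0],"twist":0}
  ]
}}

```text
t: 12.1
eef_pos: [0.6136, 0.2023, 0.0218]
tool_rot: [1.771, -2.594, -0.0]
wrist_force: [0.0, -0.5, -1.2]
finger_gap: 0.473
```

>>> {"op": "servo_tool", "data": {
  "plan": [
    {"slide":[0,0,-0.1],"twist":0},
    {"slide":[0,0,0],"twist":0}
  ]
}}

```text
t: 12.3
eef_pos: [0.6142, 0.2023, 0.0202]
tool_rot: [-1.771, 2.595, -0.0]
wrist_force: [-1.5, -0.4, 8.9]
finger_gap: 0.469
```

>>> {"op": "servo_tool", "data": {
  "plan": [
    {"slide":[0,0,-0.1],"twist":0},
    {"slide":[0,0,0],"twist":0}
  ]
}}

```text
t: 12.5
eef_pos: [0.6153, 0.2019, 0.0193]
tool_rot: [-1.769, 2.593, -0.002]
wrist_force: [-4.7, -3.5, 26.2]
finger_gap: 0.471
```

>>> {"op": "servo_tool", "data": {
  "plan": [
    {"slide":[0.19,-0.07,0],"twist":0},
    {"slide":[0.19,-0.07,0],"twist":0},
    {"slide":[0,0,0],"twist":0}
  ]
}}

```text
t: 12.8
eef_pos: [0.6254, 0.1978, 0.0176]
tool_rot: [1.77, -2.595, -0.001]
wrist_force: [-4.4, -1.7, 12.7]
finger_gap: 0.469
```

```bash
python3 -c "
from h import *
f=grab_frame('side');crop(f,150,130,350,290,4,'pics/s14.png')
print(tool());capinfo(f)
"
```

```text
(12.85, array([0.6253, 0.1979, 0.0176]), np.float64(-111.39), array([-0.,  0., -1.]), array([-3.8, -1.4, 13.3]), array([-0.27,  1.13,  0.11]), 0.472)
cap px 163 [243.1 230.1] X [-0.0357 -0.0232 -0.0076] Y [-0.0144  0.0024  0.0136] Z-tip [0.0414 0.0595 0.0644]
top plane n [-0.282  0.037  0.959] tilt X deg 16.4 85
```

View pics/s14.png

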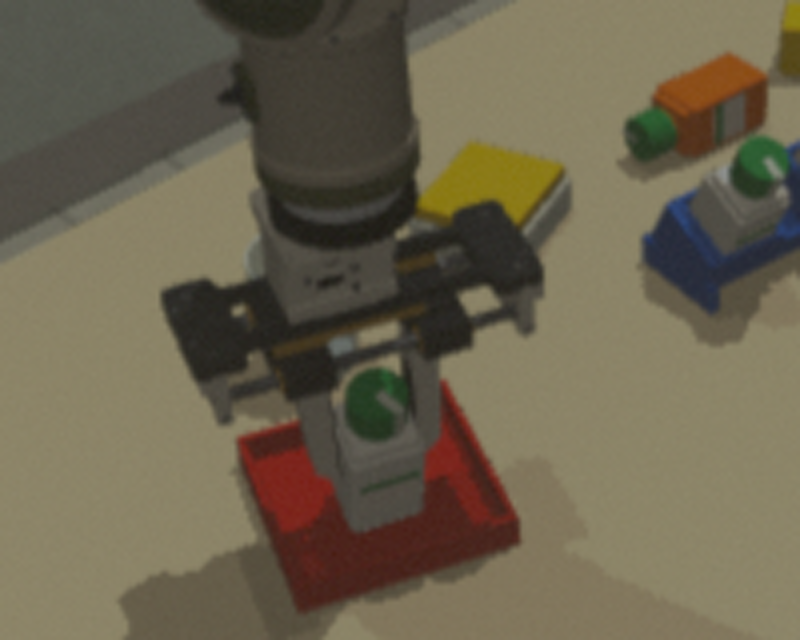

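>>> {"op": "servo_tool", "data": {
  "plan": [
    {"slide":[0.19,-0.07,-0.1],"twist":0},
    {"slide":[0.19,-0.07,-0.02],"twist":0},
    {"slide":[0,0,0],"twist":0}
  ]
}}

```text
t: 13.15
eef_pos: [0.6368, 0.1935, 0.0135]
tool_rot: [1.77, -2.595, -0.0]
wrist_force: [-1.9, -0.9, 8.4]
finger_gap: 0.472
```

```bash
python3 -c "
from h import *
f=grab_frame('side');crop(f,150,130,350,290,4,'pics/s15.png')
print(tool());capinfo(f)
"
```

```text
(13.2, array([0.6367, 0.1935, 0.0135]), np.float64(-111.39), array([-0., -0., -1.]), array([-3.1, -0.9,  8.1]), array([-0.27,  0.86,  0.11]), 0.467)
cap px 163 [240.4 225.9] X [-0.0316 -0.0202 -0.0024] Y [-0.0144  0.003   0.0142] Z-tip [0.0456 0.0636 0.0677]
top plane n [-0.136 -0.077  0.988] tilt X deg 7.8 72
```

View pics/s15.png

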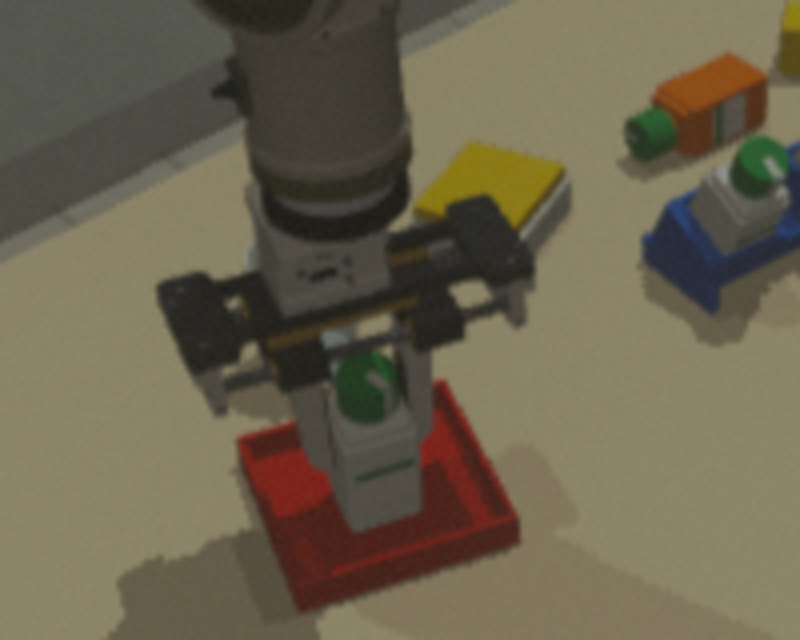

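>>> {"op": "servo_tool", "data": {
  "plan": [
    {"slide":[0.19,-0.07,-0.1],"twist":0},
    {"slide":[0.15,-0.06,-0.08],"twist":0},
    {"slide":[0,0,0],"twist":0}
  ]
}}

```text
t: 13.5
eef_pos: [0.6469, 0.1895, 0.0086]
tool_rot: [1.77, -2.595, -0.0]
wrist_force: [-5.2, -1.2, 13.7]
finger_gap: 0.47
```

```bash
python3 -c "
from h import *
f=grab_frame('side');crop(f,150,130,350,290,4,'pics/s16.png')
print(tool());capinfo(f)
"
```

```text
(13.55, array([0.6469, 0.1895, 0.0086]), np.float64(-111.39), array([-0., -0., -1.]), array([-4. , -1.8, 14.8]), array([-0.51,  1.06,  0.01]), 0.471)
cap px 138 [238.2 223.7] X [-0.0287 -0.0206 -0.0047] Y [-0.014   0.0045  0.0145] Z-tip [0.0487 0.0667 0.0703]
top plane n [ 0.022 -0.014  1.   ] tilt X deg -1.3 63
```

View pics/s16.png

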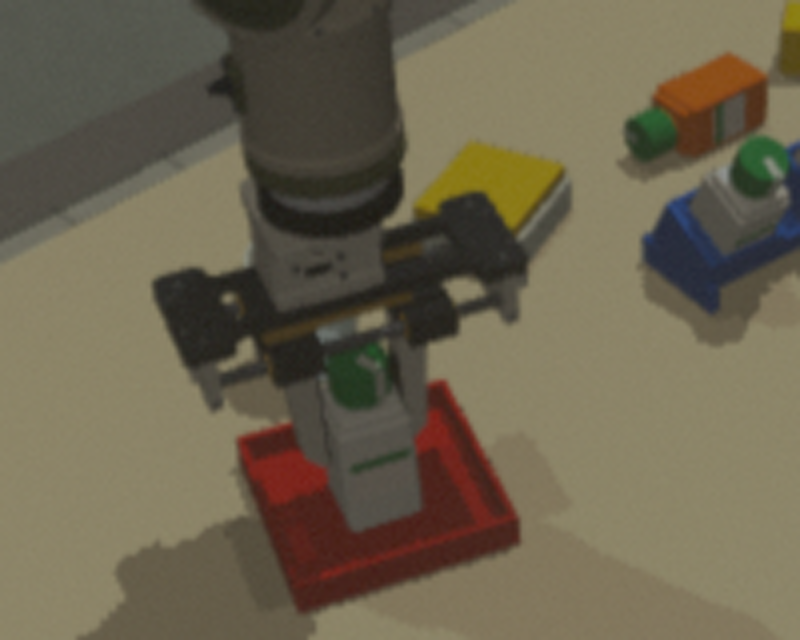

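>>> {"op": "servo_tool", "data": {
  "plan": [
    {"slide":[0,0,0],"twist":0},
    {"slide":[0,0,0],"twist":0},
    {"slide":[0,0,0],"twist":0}
  ],
  "hand": 0.7
}}

```text
t: 13.85
eef_pos: [0.6471, 0.1901, 0.0072]
tool_rot: [-1.771, 2.595, -0.0]
wrist_force: [0.5, -0.3, 0.4]
finger_gap: 0.673
```

>>> {"op": "servo_tool", "data": {
  "plan": [
    {"slide":[0,0,0.4],"twist":0},
    {"slide":[0,0,0.8],"twist":0},
    {"slide":[0,0,0.9],"twist":0},
    {"slide":[0,0,0.9],"twist":0},
    {"slide":[0,0,0.9],"twist":0}
  ]
}}

```text
t: 14.35
eef_pos: [0.647, 0.19, 0.1262]
tool_rot: [-1.771, 2.595, -0.0]
wrist_force: [0.0, -0.6, -0.4]
finger_gap: 0.702
```

>>> {"op": "servo_tool", "data": {
  "plan": [
    {"slide":[-0.5,-0.5,0.9],"twist":0},
    {"slide":[-0.9,-0.9,0],"twist":0},
    {"slide":[-0.9,-0.9,0],"twist":0},
    {"slide":[-0.9,-0.9,0],"twist":0},
    {"slide":[-0.9,-0.9,0],"twist":0}
  ]
}}

```text
t: 14.85
eef_pos: [0.523, 0.0661, 0.1522]
tool_rot: [-1.771, 2.594, -0.001]
wrist_force: [-0.4, -0.5, -0.2]
finger_gap: 0.698
```

```bash
python3 -c "
from h import *
f=grab_frame('side');crop(f,180,110,420,290,3.3,'pics/s17.png')
f=grab_frame('top');crop(f,180,90,450,290,2.9,'pics/t17.png')
print(tool())
"
```

```text
(14.95, array([0.5203, 0.063 , 0.1522]), np.float64(-111.62), array([-0.002, -0.001, -1.   ]), array([-0.2, -0.3,  0.1]), array([ 0.04, -0.1 ,  0.02]), 0.703)
```

View pics/s17.png

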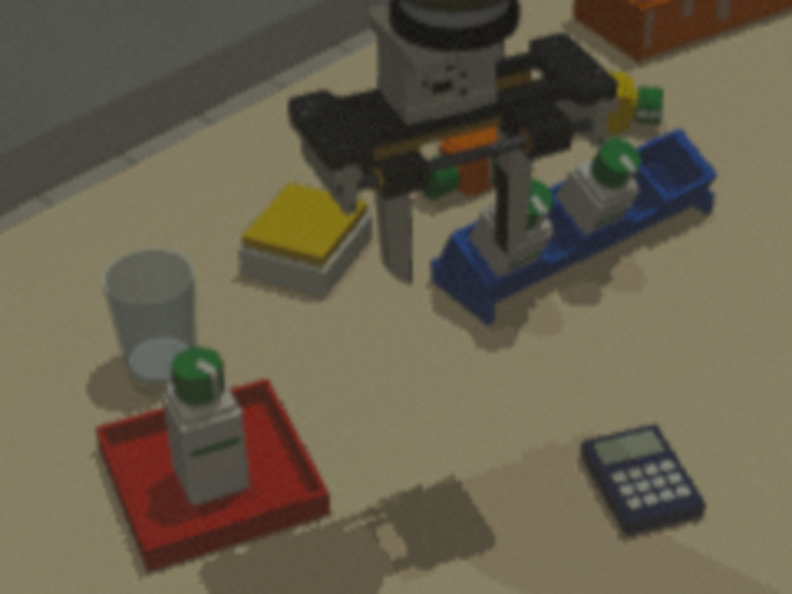

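View pics/t17.png

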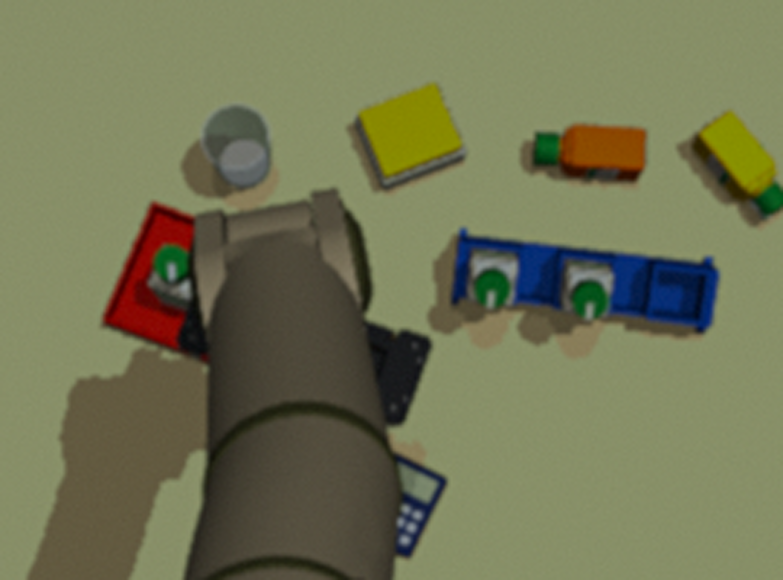

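>>> {"op": "servo_tool", "data": {
  "plan": [
    {"slide":[0,-0.9,0.9],"twist":0},
    {"slide":[0,-0.9,0.9],"twist":0},
    {"slide":[0,-0.9,0],"twist":0},
    {"slide":[0,-0.9,0],"twist":0},
    {"slide":[0,0,0],"twist":0}
  ]
}}

```text
t: 15.45
eef_pos: [0.5245, -0.0445, 0.2064]
tool_rot: [-1.765, 2.598, -0.003]
wrist_force: [0.3, 0.2, -1.0]
finger_gap: 0.699
```

```bash
python3 -c "
from h import *
T=np.array([.639,.1916]);a=np.radians(-21.5);xr=np.array([np.cos(a),np.sin(a)]);yr=np.array([-np.sin(a),np.cos(a)])
f=grab_frame('top');P=pts(f)
xr3=np.r_[xr,0];yr3=np.r_[yr,0]
ims=[]
for n in('top','side'):
  f=grab_frame(n);P=pts(f);d=P[...,:2]-T;X=d@xr;Y=d@yr;Z=P[...,2]
  hsv=cv2.cvtColor(f['img'],cv2.COLOR_RGB2HSV);m=(cv2.inRange(hsv,(50,80,30),(85,255,255))>0)&(abs(X)<.06)&(abs(Y)<.06)&(Z>.07)
  mt=m&(Z>.107); print(n,'cap top X,Y',np.percentile(X[mt],[3,50,97]).round(4),np.percentile(Y[mt],[3,50,97]).round(4),'z',np.percentile(Z[mt],[10,50,90]).round(4))
  sh=(abs(X)<.06)&(abs(Y)<.06)&(Z>.06)&(Z<.1)&(hsv[...,1]<60); print(' body X,Y',np.percentile(X[sh],[3,97]).round(4),np.percentile(Y[sh],[3,97]).round(4),sh.sum())
  q=np.c_[X[mt],Y[mt],Z[mt]];c=q-q.mean(0);nn=np.linalg.svd(c)[2][2];print(' normal',(nn*np.sign(nn[2])).round(3))
  C=np.r_[T+np.median(X[mt])*xr+np.median(Y[mt])*yr,.113]
  g=np.mgrid[-26:27,-26:27]*1e-3;W=C+g[0][...,None]*xr3+g[1][...,None]*yr3
  qq=cv2.projectPoints(W.reshape(-1,1,3),f['rvec'],f['tvec'],f['mtx'],None)[0].reshape(53,53,2).astype(np.float32)
  ims.append(cv2.resize(cv2.remap(f['img'],qq[...,0],qq[...,1],cv2.INTER_CUBIC),None,fx=6,fy=6))
  for mm,s,ce in comps(f,(50,80,40),(85,255,255),50): print(n,'green',ce.round(1))
cv2.imwrite('pics/st18.png',np.hstack(ims)[:,:,::-1])
print(tool())
"
```

```text
top cap top X,Y [-0.0161 -0.0017  0.01  ] [-0.0127  0.0027  0.0136] z [0.1111 0.1144 0.1182]
 body X,Y [-0.024   0.0158] [-0.0198  0.0178] 143
 normal [-0.047  0.007  0.999]
top green [368.  140.9]
top green [445.8 158.4]
top green [239.  180.2]
top green [382.9 192.6]
side cap top X,Y [-0.0202 -0.0045  0.0106] [-0.0142  0.0029  0.0144] z [0.1103 0.1124 0.1139]
 body X,Y [-0.0271  0.0085] [-0.0185  0.0218] 306
 normal [-0.034 -0.016  0.999]
side green [365.8 158.3]
side green [312.9 162.4]
side green [339.1 170.5]
side green [238.4 222.5]
(15.6, array([ 0.5245, -0.0401,  0.2056]), np.float64(-111.35), array([ 0.,  0., -1.]), array([0.1, 0.9, 0.3]), array([0.05, 0.01, 0.03]), 0.7)
```

View pics/st18.png

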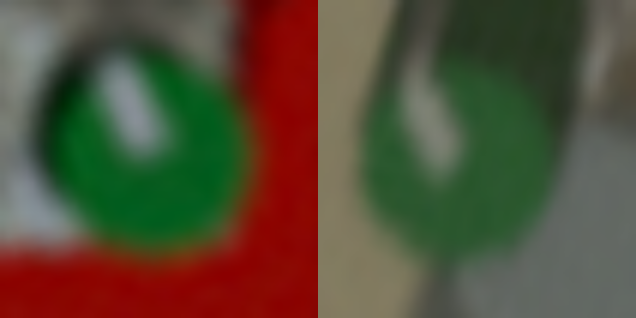

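```bash
python3 -c "
from cell import ticket
print(ticket.job_done())"
```

```text
the job is handed in; nothing more can be done
None
```

The bottle with the loose cap, the one nearest the −y end of the rack, is standing upright in the red tray with its cap turned. The job is handed in at about 15.6 s; it reports no verdict.

- **Finding the loose cap:** I test-twisted only this one cap, by about 30°. Its stripe moved about 25–28° counter-clockwise, far more than the roughly 7° that a tight cap plus pocket play could give. I did not twist the other two, since only one cap is loose.
- **Lift and set-down:** I gripped the bottle by its body, lifted it out along the pocket axis and lowered its lower edge onto the tray floor. I then pressed and dragged it upright, because the tool cannot tilt, and released it.
- **Last checks:**
  - **Position:** the bottle is within about 5 mm of the tray centre, and its cap top is at about 113 mm, so its underside is on the tray floor.
  - **Tilt:** the two cameras put it at about 0.04–0.05 rad.
  - **Cap:** the stripe is still about 25° (0.44 rad) out of line.
  - **Other bottles:** the caps of the two tight bottles are within a pixel of where they started in the side view.
  - **Bystanders:** the timer, beaker and slide box looked undisturbed in the pictures, though I did not measure them.
- **Disagreement found:** the cameras showed the fingertips about 36 mm higher than the reported TCP height. I worked from the camera value, and the cap grip, body grip and tray contact all came where it predicted. The wrist moment during the twist (about 0.45 N m) was also well above the 0.04 N m given for a loose cap. I did not find the cause and went by the stripe.

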